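# Burnish the test rack's contact bar and load the hanging boards

### The arm

A 6-joint arm with a two-finger parallel gripper is mounted at the origin on the work surface. World frame = base frame: x ahead of the robot, y to its left, z up, the work surface at z = 0. Lengths are in mm, angles in rad, forces in N, time in s.
With the tool pointing down it reaches from about 200 to 875 mm from the base axis. Payload 3.4 kg.
Tool frame: the origin (TCP) lies midway between the tips of the shut fingers; the grasp point (between the pads) lies 19 mm behind it; z points along the fingers, y is the line along which they close (so a half turn about z gives the same grasp; the last joint's range is limited). The gripper opens to 94 mm and grips with 3 to 60 N. Pads are 16 mm wide; open, the fingers measure 119 mm over their backs; the gripper's body (75 mm by 177 mm) begins 78 mm behind the grasp point.
Start: joints at [-1.304, 0.276, 1.505, -0, 1.361, -0.121], TCP at [217.44, -532.339, 205.493] pointing down, gripper open.
Joint ranges: [-2.89, 2.89], [-0.75, 2.08], [0.22, 2.7], [-1.18, 4.32], [0.11, 2.71], [-2.7, 2.7]. Speed limits (rad/s): [2.57, 2.57, 3.14, 3.14, 3.14, 3.14].

### API

Orientations are given as a 3x3 rotation matrix whose columns are the frame's x, y, z axes.
In Python, from workcell import arm gives the robot as it stands.
- The arm moves only by the shell command python3 -m creep 'ROWS' [OPENING]. ROWS is JSON, a list of rows, each an object of numbers: "x", "y", "z": the shift along the tool's x, y, z as a fraction of full scale; "wx", "wy", "wz": the turn, a rotation vector about the tool's x, y, z as a fraction of full scale. In form: [{"x": .., "y": .., "z": .., "wx": .., "wy": .., "wz": ..}, ...]. A call has 1 to 20 rows; each row shifts and turns the commanded pose from where the row before left it, along the tool's axes as they then stand; what a row does not reach is not made up. Full scale, the value 1, is 0.3 m for a shift and 30 degrees for a turn. A row lasts 1/10 s, in which the tool goes at most 50 mm and 8.59 degrees, less where a joint would pass 70% of its speed; a pose out of reach is approached as far as the arm can. A call with a number of a shift or a turn outside -1 to 1 is refused whole. A call with a gripper value outside its range is refused whole. OPENING is the closure in counts, from 0 (fully open) to 255 (shut), set as the call begins (- or left out, the last holds). The fingers move at their own pace and stop on an object; the grip force is fixed at half the most. Time passes only in rows, so rows that do not move let the fingers close. It gives the time, the measured TCP pose, the force, the opening and the grip force at its end, in the units of the state.
- arm.get_state(): the state, without advancing time (a new reading comes with each control period).
- arm.read_camera(name): name is "scene" or "top" or "wrist"; returns a dict with "image" (480x640x3 uint8, blue, green, red), "intrinsics" (3x3 intrinsics, pixels), "pose" (4x4, takes a point from camera to world coordinates). Camera axes: x right, y down, z forward; pixel columns grow to the right and rows downward; lengths in mm; the calibration is good to about 2 mm. The wrist camera is an equidistant fisheye: a pixel r from the principal point sees the ray r / f radians off the axis. A picture is of the moment at which its call begins. There is no depth.
- arm.finish_job(): hands the job in; it is judged then, once.
The state is a dict: "clock": time; "joints": joint angles; "qvel": joint speeds; "effort": joint torques, N m; "ee_pos": TCP position; "orientation": TCP orientation; "ft_force": force on the tool from outside, world axes, zero at the start; "moment": the same for the moment, N m; "finger_gap": finger opening in mm; "finger_force": force on a finger pad.
Only numpy, scipy, OpenCV 4.12 (cv2) and the standard library are available. Lean on these libraries where they do the work, as an engineer would, in place of code of your own. Each camera call takes 0.05 s, during which the arm holds its last target. There are 200 camera calls.

### The job

Lift the red burnishing block up and off its hook and sweep it along the rack's sprung copper contact bar, from the end away from the lever to the end next to the lever, holding it upright and keeping the bar pushed in by about half of its 10 mm travel all the way; then stand the block upright in the blue tray and let go. Next lift every control board up and off its hook and push it fully home, upright, in a slot of its own in the blue rack, any slot. When all boards are in, swing the rack's lever fully over, away from the robot; do not wrench the hooks, drop a board or disturb the other things on the bench.

Things in the scene. Friction and masses are not known exactly. Their poses are not given: they have to be found in the camera images.
- rail: fixed aluminium rail with five steel hooks along its own y, at -144, -72, 0, 72, 144 mm, pointing along its own -x (roughly to the robot). The burnishing block and the boards hang on them in any order, one to a hook; a hook may be empty. Origin: on the bench below the middle of the hook row; things hang at own x = 0. Crossbar 63 mm behind that, as high as the hooks
- hook2 (a point): upper side of the middle hook where a thing hangs, 184 mm above the bench; a hanging thing's origin is 74 mm lower. Hooks are 8 mm round bars; 16 mm in front of this point (rail's own -x) the tip slopes up by 8 mm and ends 34 mm in front. To take a thing off, raise it 14 mm (10 to 18: its eye is closed below), then draw it 70 mm along own -x
- burnisher: red plastic burnishing block with a grey pad under its foot, hanging on a hook. Foot 30 mm (own x) x 40 mm (own y) x 26 mm high, then a neck 28 mm wide and 12 mm thick (own x) with an eye 18 mm wide at heights 46 to 74 mm and a solid grip at heights 74 to 100 mm, grasped across its 12 mm. Origin: centre of the pad's underside, z up; same both ways round. 0.15 kg
- board0: control board, green faces in a black frame, hanging on a hook. Frame 60 mm (own y) x 10 mm (own x) x 46 mm high; above it a 28 mm wide, 10 mm thick tab: eye 18 mm wide at heights 46 to 74 mm (hook passes along own x), solid grip at heights 74 to 100 mm, grasped across its 10 mm. Front and back alike. Origin: centre of the underside, z up. 0.12 kg. May be absent (None)
- board1: same as board0
- board2: same as board0
- board3: same as board0
- rack: fixed blue test rack, 90 mm (own x) x 250 mm (own y) x 36 mm high, with four slots in its top, each 68 mm (own x) x 15 mm (own y), 30 mm deep, long edges rounded by 4 mm: a board goes in with its thickness along the rack's own y. Origin: on the bench under the block's centre, z up. The contact bar runs along its front (own -x), the lever stands at its own -y end
- slot0 (a point): centre of the mouth of slot 0, 36 mm above the bench, own y = 87 mm of the rack. A board that is fully home has its origin 30 mm below this point
- slot1 (a point): centre of the mouth of slot 1, 36 mm above the bench, own y = 29 mm of the rack
- slot2 (a point): centre of the mouth of slot 2, 36 mm above the bench, own y = -29 mm of the rack
- slot3 (a point): centre of the mouth of slot 3, 36 mm above the bench, own y = -87 mm of the rack
- bar_start (a point): top of the copper contact bar (unpressed) at its end away from the lever: rack's own x = -71.5, y = 115, z = 50 mm. The bar is 230 mm long, 22 mm wide, along the rack's y. The block's centre should start within 40 mm of this end and finish within 40 mm of the other, within 15 mm of the bar's middle line. The housing's top is 16 mm lower
- bar_end (a point): the same for the bar's end next to the lever (rack's own y = -115 mm)
- bar (a joint): how far the sprung contact bar is pushed down, 0 to 0.010 m; spring about 1.5 N per mm; it stays level and springs back
- tray: blue open parking tray, 90 mm (own x) by 100 mm (own y), 30 mm high, walls 4 mm, loose on the bench, 0.5 kg. Origin: centre of its underside; its inner floor is about 4 mm above that
- lever (a joint): red toggle lever at the rack's -y end; 0 = leaning to the rack's own -x, 1.0 rad = fully over to own +x, upright half way; stiff enough to stay where it is left; starts between 0 and 0.2
- lever_tip (a point): centre of the red ball (26 mm across) at the end of the lever stick, 80 mm from its pivot, which lies 30 mm above the bench at the rack's own x = 0; so the ball is 100 to 110 mm above the bench. Pushing it along own +x to x = 38 mm swings it fully over
- driver0: bystander: red and grey cordless screwdriver lying on the bench, about 170 by 130 by 42 mm; leave alone
- driver1: bystander: another cordless screwdriver; leave alone
- terminal0: bystander: small black terminal block, 45 by 24 by 28 mm; leave alone
- terminal1: bystander: another small black terminal block; leave alone
- screwdriver: bystander: yellow-handled screwdriver lying on the bench; leave alone
- screw_bin: bystander: yellow bin of screws, 100 by 150 by 60 mm; leave alone
There are look-alikes about, which are no part of the job. What is shaped like the board1 but yellow is not meant. Leave any white or yellow look-alike of the board3 alone.

How it is judged (in metres and radians):
On the way, in this order (a step that is already met when the one before it is completed fails the run):
1. the burnishing block is lifted off its hook (distance of burnisher from where it was at the start of the episode above 0.06 m and contact force between burnisher and rail below 0.01 N and angle between burnisher's own z axis and vertical below 0.5 rad), for 0.1 s.
2. the block, upright, presses the bar in by 1.5 to 8.5 mm within 45 mm of the end away from the lever (y of burnisher in the frame of rack between 0.07 and 0.125 m and x of burnisher in the frame of rack between -0.0865 and -0.0565 m and value of joint bar between 0.0015 and 0.0085 m and contact force between burnisher and bar above 1 N and angle between burnisher's own z axis and vertical below 0.25 rad), for 0.1 s.
3. the block, upright, presses the bar in by 1.5 to 8.5 mm 15 to 55 mm from the middle on that side (y of burnisher in the frame of rack between 0.015 and 0.055 m and x of burnisher in the frame of rack between -0.0865 and -0.0565 m and value of joint bar between 0.0015 and 0.0085 m and contact force between burnisher and bar above 1 N and angle between burnisher's own z axis and vertical below 0.25 rad), for 0.1 s.
4. the block, upright, presses the bar in by 1.5 to 8.5 mm 15 to 55 mm past the middle (y of burnisher in the frame of rack between -0.055 and -0.015 m and x of burnisher in the frame of rack between -0.0865 and -0.0565 m and value of joint bar between 0.0015 and 0.0085 m and contact force between burnisher and bar above 1 N and angle between burnisher's own z axis and vertical below 0.25 rad), for 0.1 s.
5. the block, upright, presses the bar in by 1.5 to 8.5 mm within 45 mm of the end next to the lever (y of burnisher in the frame of rack between -0.125 and -0.07 m and x of burnisher in the frame of rack between -0.0865 and -0.0565 m and value of joint bar between 0.0015 and 0.0085 m and contact force between burnisher and bar above 1 N and angle between burnisher's own z axis and vertical below 0.25 rad), for 0.1 s.
6. the block stands upright in the tray, let go (x of burnisher in the frame of tray between -0.04 and 0.04 m and y of burnisher in the frame of tray between -0.045 and 0.045 m and z of burnisher in the frame of tray between -0.002 and 0.012 m and angle between burnisher's own z axis and vertical below 0.2 rad and contact force between burnisher and the fingers below 0.05 N), for 0.3 s.
7. every board is fully home in a slot of the rack (z of board0 in the frame of rack between 0 and 0.011 m and x of board0 in the frame of rack between -0.02 and 0.02 m and y of board0 in the frame of rack between -0.11 and 0.11 m and angle between each of board0, board1, board2, board3's own z axis and vertical below 0.3 rad and linear speed of each of board0, board1, board2, board3 below 0.03 m/s and z of board1 in the frame of rack between 0 and 0.011 m and x of board1 in the frame of rack between -0.02 and 0.02 m and y of board1 in the frame of rack between -0.11 and 0.11 m and z of board2 in the frame of rack between 0 and 0.011 m and x of board2 in the frame of rack between -0.02 and 0.02 m and y of board2 in the frame of rack between -0.11 and 0.11 m and z of board3 in the frame of rack between 0 and 0.011 m and x of board3 in the frame of rack between -0.02 and 0.02 m and y of board3 in the frame of rack between -0.11 and 0.11 m), for 0.2 s.
8. the lever is thrown over (value of joint lever above 0.85 rad), for 0.2 s.
At the end, for the whole second after the job is handed in: every board present stands in a slot of the rack with its underside within 5 mm of the slot's floor, tilted less than 0.3 rad and at rest; the burnishing block stands in the tray, tilted less than 0.2 rad, let go; the lever is at more than 0.85 rad (all of step 6 and all of step 7 and value of joint lever above 0.85 rad); the robot touches nothing.
It fails at once if a board is dropped or laid over (tilted more than 1 rad) (angle between any of board0, board1, board2, board3's own z axis and vertical above 1 rad).
It fails at once if a hanging thing is wrenched against the rail with more than 30 N (contact force between any of board0, board1, board2, board3, burnisher and rail above 30 N).
It fails at once if the bar is pressed by the block with more than 30 N (contact force between burnisher and bar above 30 N).
It fails at once if a bystander is moved by more than 40 mm (distance of any of driver0, driver1, terminal0, terminal1, screwdriver, screw_bin from where it was at the start of the episode above 0.04 m).
Of board0, board1, board2, board3 only 2 to 4 are there at a start; the rules pass over those that are not, and their reading is None.
At some moment in a run one of tray may be knocked a few centimetres aside while the robot is not near it.
It also fails if it takes over 210 s, if anything falls off the work surface, if the arm or the gripper's body presses on something with over 40 N, if the wrist force passes 120 N, or if a joint passes its speed limit or range.

## Working session

There is one attempt and no reset: what is moved stays moved. The work goes in short steps, Python scripts to look and compute and a shell command to move; the robot and the scene stay as the last step left them, time stands still between calls to the robot, and variables do not carry over. Pictures are saved under pics/ and viewed, at most 14 in all, crops included, and the job is handed in when it is done.

```bash
ls; mkdir -p pics; python3 - <<'E'
from workcell import arm
import cv2,pickle
s=arm.get_state();print(s)
d={}
for n in("scene","top","wrist"):
    c=arm.read_camera(n);d[n]=c;cv2.imwrite(f"pics/{n}0.png",c["image"]);print(n,c["intrinsics"],c["pose"])
pickle.dump(d,open("c0.pkl","wb"))
E
```

```text
pics
{'clock': 0.0, 'joints': array([-1.30399237e+00,  2.76625127e-01,  1.50606405e+00, -1.57065062e-05,
        1.36070289e+00, -1.21037135e-01]), 'qvel': array([-0.00076868, -0.00132277,  0.00149098,  0.00160407,  0.00032008,
        0.00065099]), 'effort': array([-1.08351564e-03, -4.04585516e+01, -2.37225312e+01,  7.02230819e-02,
        3.44376639e-02, -1.30750609e-04]), 'ee_pos': array([ 217.28624764, -531.78234378,  204.6150896 ]), 'orientation': array([[ 9.25726502e-01,  3.78193342e-01, -4.89232841e-04],
       [ 3.78193605e-01, -9.25724904e-01,  1.73169805e-03],
       [ 2.02021650e-04, -1.78810351e-03, -9.99998381e-01]]), 'ft_force': array([-0.57433879,  0.30495246, -0.75978969]), 'moment': array([-0.03184708, -0.02049347, -0.02043165]), 'finger_force': 0.0, 'finger_gap': 94.00223668407807}
scene [[547.00957773   0.         320.66941589]
 [  0.         547.00957773 239.54290212]
 [  0.           0.           1.        ]] [[ 2.42540625e-01  7.04620930e-01 -6.66845852e-01  1.30758790e+03]
 [ 9.70098763e-01 -1.82584365e-01  1.59910413e-01 -1.58154136e+02]
 [-9.07940264e-03 -6.8
[... 214 characters left out ...]
    0.           1.        ]] [[ 1.44198549e-02 -9.95038473e-01  9.84403664e-02  3.84711254e+02]
 [-9.99895625e-01 -1.42613831e-02  2.31332864e-03  2.04781535e+01]
 [-8.97955216e-04 -9.84634496e-02 -9.95140263e-01  1.37494928e+03]
 [ 0.00000000e+00  0.00000000e+00  0.00000000e+00  1.00000000e+00]]
wrist [[371.64829954   0.         321.33786522]
 [  0.         371.64829954 238.90103025]
 [  0.           0.           1.        ]] [[ 3.78135467e-01 -8.91399782e-01 -2.49839944e-01  2.90269630e+02]
 [-9.25748114e-01 -3.64686633e-01 -9.99704425e-02 -5.02473828e+02]
 [-1.99965722e-03  2.69091226e-01 -9.63112617e-01  3.82832844e+02]
 [ 0.00000000e+00  0.00000000e+00  0.00000000e+00  1.00000000e+00]]
```

View pics/scene0.png

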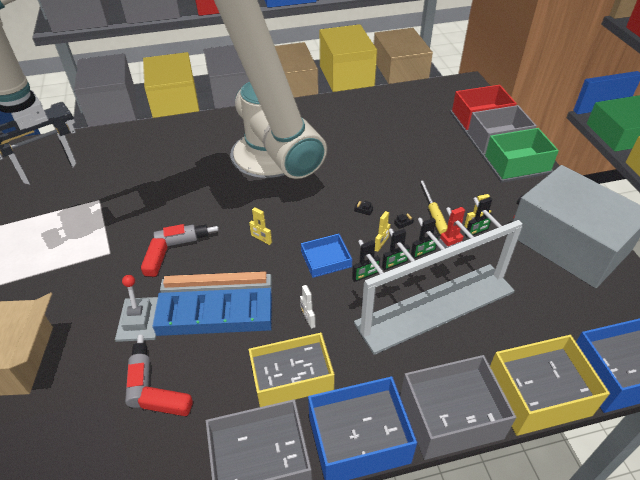

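View pics/top0.png

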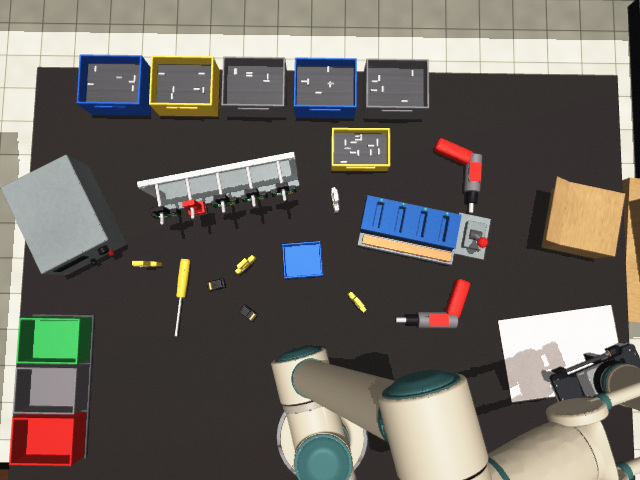

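The scene view shows the rack at (212,305) with its lever at (130,290), the tray at (327,255), and five hung items from (365,268) to (482,220), one of them red. The yellow and white look-alikes are standing on the bench. The top view shows the hanging things at (160,212), red at (193,208), then (225,203), (254,196) and (284,191). The rack is at (412,222), the lever ball at (482,242) and the tray at (302,259).

```bash
cat > h.py <<'E'
import numpy as np,cv2
from workcell import arm
def ray(c,u,v,name):
    K=c["intrinsics"];P=c["pose"]
    x=(u-K[0,2])/K[0,0];y=(v-K[1,2])/K[1,1]
    if name=="wrist":
        r=np.hypot(x,y);d=np.array([x/r*np.sin(r),y/r*np.sin(r),np.cos(r)]) if r>1e-9 else np.array([0,0,1.])
    else: d=np.array([x,y,1.])
    return P[:3,3],P[:3,:3]@d
def onz(c,u,v,z,name):
    o,d=ray(c,u,v,name);return o+d*(z-o[2])/d[2]
def proj(c,p,name):
    K=c["intrinsics"];P=c["pose"];q=P[:3,:3].T@(np.asarray(p,float)-P[:3,3])
    if name=="wrist":
        r=np.hypot(q[0],q[1]);t=np.arctan2(r,q[2]);x,y=q[0]/r*t,q[1]/r*t
    else: x,y=q[0]/q[2],q[1]/q[2]
    return np.array([K[0,0]*x+K[0,2],K[1,1]*y+K[1,2]])
E
python3 - <<'E'
import pickle,cv2,numpy as np
from h import *
d=pickle.load(open("c0.pkl","rb"))
t=d["top"]["image"]
a=cv2.resize(t[145:230,130:310],None,fx=4,fy=4,interpolation=cv2.INTER_CUBIC)  #720x340
b=cv2.resize(d["scene"]["image"][185:290,345:525],None,fx=2.5,fy=2.5,interpolation=cv2.INTER_CUBIC)
cv2.imwrite("pics/a1.png",np.vstack([a,np.pad(b[:260],((0,0),(0,720-450),(0,0)))]))
e=cv2.resize(t[185:270,350:500],None,fx=5,fy=5,interpolation=cv2.INTER_CUBIC)
cv2.imwrite("pics/a2.png",e)
E
```

```text
(no output)
```

View pics/a1.png

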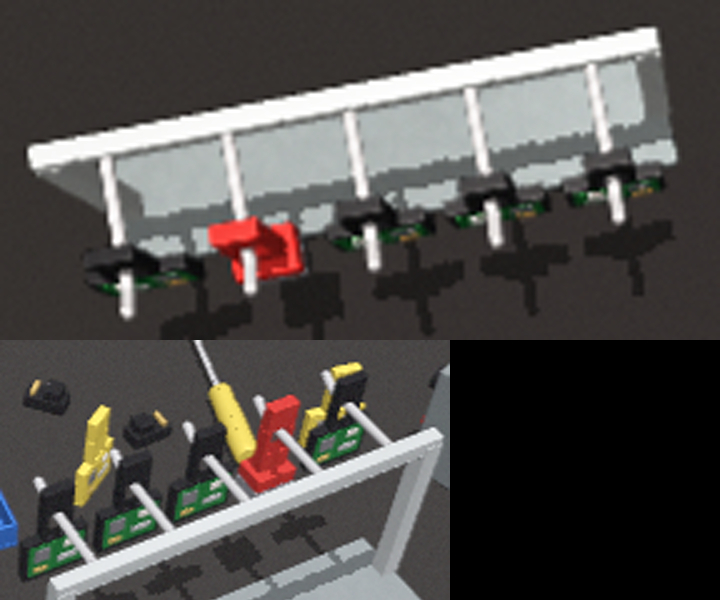

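View pics/a2.png

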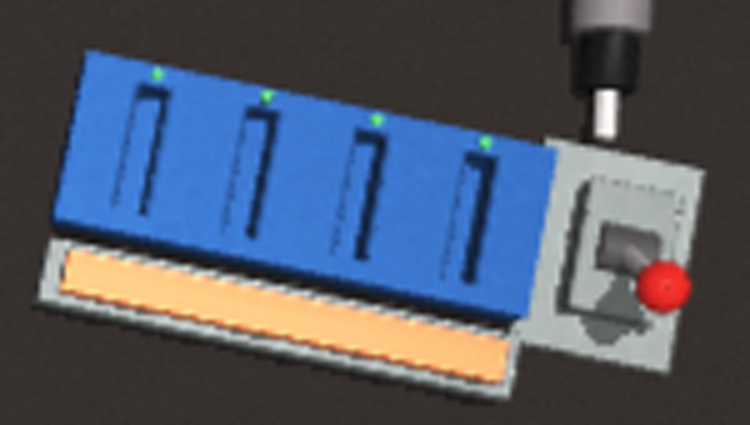

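The red block hangs on the second hook from the image left (crop (250,250)). The boards are on the other four hooks, at (120,268), (375,220), (495,200) and (615,180). Candidates that could be mistaken: the yellow and white look-alikes standing on the bench at top pixels (245,264), (147,264), (357,301) and (335,199). None of them is on a hook. Next I fit the rack and rail.

```bash
python3 - <<'E'
import pickle
from h import *
from scipy.optimize import least_squares
d=pickle.load(open("c0.pkl","rb"));c=d["top"]
def fit(name,pts,g):
    def f(q):
        R=np.array([[np.cos(q[2]),-np.sin(q[2])],[np.sin(q[2]),np.cos(q[2])]])
        return np.concatenate([proj(c,[*(R@p[:2]+q[:2]),p[2]],"top")-uv for p,uv in pts])
    r=least_squares(f,g);print(name,r.x.round(3),"res px",r.fun.round(2));return r.x
o=lambda u,v,x0,y0,k:np.array([x0+(u+.5)/k-.5,y0+(v+.5)/k-.5])
A=lambda u,v:o(u,v,350,185,5)
B=lambda u,v:o(u,v,130,145,4)
# rack
pts=[(np.array(p,float),A(*uv)) for p,uv in [((45,125,36),(85,50)),((45,-125,36),(557,147)),((-45,-125,36),(520,318)),((-45,125,36),(52,222)),
((-60.5,115,50),(63,248)),((-60.5,-115,50),(510,340)),((-82.5,-115,50),(503,383)),((-82.5,115,50),(58,290))]]
rk=fit("rack",pts,[400,-200,-.2])
pts=[(np.array(p,float),B(*uv)) for p,uv in [((-34,144,190),(127,316)),((-34,72,190),(251,291)),((-34,0,190),(375,269)),((-34,-72,190),(497,244)),((-34,-144,190),(619,220)),
((59,144,184),(106,156)),((59,72,184),(229,135)),((59,0,184),(349,111)),((59,-72,184),(470,89)),((59,-144,184),(592,66))]]
rl=fit("rail",pts,[500,300,.2])
m=cv2.inRange(c["image"],(150,60,0),(255,170,90));m[:235]=0;m[285:]=0;m[:,:275]=0;m[:,330:]=0
p,n=None,0
ct=max(cv2.findContours(m,0,2)[0],key=cv2.contourArea);rr=cv2.minAreaRect(ct);print(rr,[onz(c,*q,30,"top").round(1)[:2] for q in cv2.boxPoints(rr)])
print("ball",onz(c,*A(663,287),108,"top"))
R=lambda a:np.array([[np.cos(a),-np.sin(a)],[np.sin(a),np.cos(a)]])
for y in(144,72,0,-72,-144):print("hook",y,(R(rl[2])@[0,y]+rl[:2]).round(1))
for y in(87,29,-29,-87):print("slot",y,(R(rk[2])@[0,y]+rk[:2]).round(1))
for y in(115,-115):print("bar",y,(R(rk[2])@[-71.5,y]+rk[:2]).round(1))
for u,v in((245,264),(147,264),(357,301),(335,199),(182,262),(217,284)):print("obst",onz(c,u,v,50,"top")[:2].round())
E
```

```text
rack [ 5.55670e+02 -2.22102e+02 -1.91000e-01] res px [-0.08  0.26 -0.25  0.19  0.99 -0.24 -0.22 -0.63  0.68  0.24 -0.49  0.08
 -0.63 -0.09  0.    0.2 ]
rail [5.86451e+02 2.43888e+02 2.04000e-01] res px [ 0.2  -0.72  0.06 -0.31 -0.14 -0.64  0.09 -0.2   0.26 -0.01 -0.14  0.66
 -0.41  0.19  0.02  0.47  0.13  0.27 -0.08  0.33]
((301.86767578125, 259.2135314941406), (34.46114730834961, 38.265533447265625), 85.76361083984375) [array([493.5, 112. ]), array([502.3,  12.8]), array([413.3,   5. ]), array([404.6, 103.5])]
ball [ 497.82581533 -384.90652437  108.        ]
hook 144 [557.3 384.9]
hook 72 [571.9 314.4]
hook 0 [586.5 243.9]
hook -72 [601.  173.4]
hook -144 [615.6 102.9]
slot 87 [ 572.2 -136.7]
slot 29 [ 561.2 -193.6]
slot -29 [ 550.2 -250.6]
slot -87 [ 539.2 -307.5]
bar 115 [507.3 -95.6]
bar -115 [ 463.6 -321.4]
obst [438. 203.]
obst [434. 453.]
obst [348. -84.]
obst [609. -25.]
obst [441. 364.]
obst [386. 272.]
```

Rack, rail and tray fit to under 1 px. I'm moving above the block's hook, rotating the fingers to the rail's x axis, and will look there with the wrist camera.

```bash
cat >> h.py <<'E'
def go(x,y,z,psi=None):
    "print tool-frame shift (fractions in total) and turn to reach TCP target; the row values are then typed by hand"
    s=arm.get_state();R=s["orientation"]
    d=np.array([x,y,z])-s["ee_pos"];out=""
    if psi is not None:
        out="wz total %.3f; "%(-((psi-np.arctan2(R[1,0],R[0,0])+np.pi)%(2*np.pi)-np.pi)/np.radians(30))
        Rt=np.array([[np.cos(psi),np.sin(psi),0],[np.sin(psi),-np.cos(psi),0],[0,0,-1]])
        e=Rt.T@d/300;out+="after turn xyz total %s; "%e.round(4)
    print(out+"now xyz total",(R.T@d/300).round(4),"mm",d.round(1))
E
python3 -m creep '[{"z":-0.033,"wz":-0.265},{"z":-0.033,"wz":-0.265},{"z":-0.033,"wz":-0.265},{"z":-0.033,"wz":-0.265},{"z":-0.033,"wz":-0.265},{"z":-0.033,"wz":-0.265},{"z":-0.033,"wz":-0.265},{"z":-0.033,"wz":-0.265},{"z":-0.033,"wz":-0.265},{"z":-0.033,"wz":-0.265}]' 140
python3 -m creep '[{"x":0.126,"y":0.0865},{"x":0.126,"y":0.0865},{"x":0.126,"y":0.0865},{"x":0.126,"y":0.0865},{"x":0.126,"y":0.0865},{"x":0.126,"y":0.0865},{"x":0.126,"y":0.0865},{"x":0.126,"y":0.0865},{"x":0.126,"y":0.0865},{"x":0.126,"y":0.0865},{"x":0.126,"y":0.0865},{"x":0.126,"y":0.0865},{"x":0.126,"y":0.0865},{"x":0.126,"y":0.0865},{"x":0.126,"y":0.0865},{"x":0.126,"y":0.0865},{"x":0.126,"y":0.0865},{"x":0.126,"y":0.0865},{"x":0.126,"y":0.0865},{"x":0.126,"y":0.0865}]'
python3 -m creep '[{},{}]'
python3 - <<'E'
import pickle
from h import *
go(571.9,314.4,300,1.775)
c=arm.read_camera("wrist");pickle.dump(c,open("w1.pkl","wb"));cv2.imwrite("pics/w1.png",c["image"]);print(c["pose"][:3,3])
for y in(144,72,0,-72,-144):
    p=np.array([586.45-np.sin(.204)*y,243.9+np.cos(.204)*y]);a=np.array([np.cos(.204),np.sin(.204)])
    print(y,proj(c,[*p,210],"wrist").round(),proj(c,[*(p-34*a),192],"wrist").round(1))
E
```

```text
wz total -2.649; after turn xyz total [ 2.5226  1.7295 -0.3172]; now xyz total [ 2.1611 -2.1649 -0.314 ] mm [354.6 846.3  95.2]
[ 290.2806959  -502.51278745  382.94109508]
144 [-121. -135.] [-123.  -116.3]
72 [-105. -152.] [-106.7 -132. ]
0 [ -84. -170.] [ -87.3 -149.1]
-72 [ -60. -189.] [ -63.9 -167.8]
-144 [ -31. -210.] [ -35.7 -187.9]invalid input
invalid input
invalid input
```

View pics/w1.png

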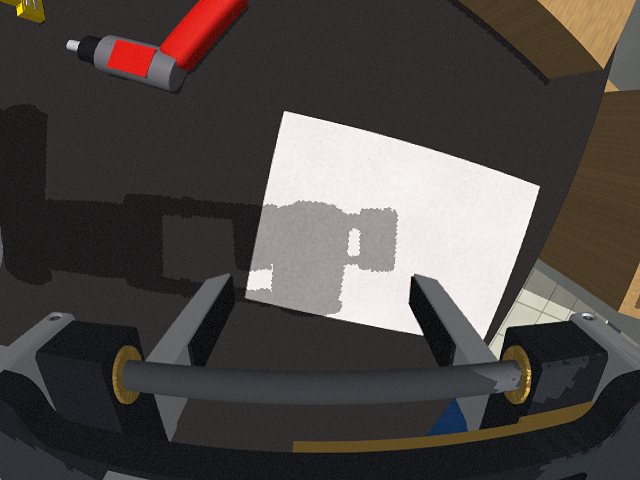

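The move was refused as invalid input, so the picture only shows the start pose. Every row probably needs all six keys, so I'll test that.

```bash
python3 -m creep '[{"x":0,"y":0,"z":-0.033,"wx":0,"wy":0,"wz":-0.265},{"x":0,"y":0,"z":-0.033,"wx":0,"wy":0,"wz":-0.265},{"x":0,"y":0,"z":-0.033,"wx":0,"wy":0,"wz":-0.265},{"x":0,"y":0,"z":-0.033,"wx":0,"wy":0,"wz":-0.265},{"x":0,"y":0,"z":-0.033,"wx":0,"wy":0,"wz":-0.265},{"x":0,"y":0,"z":-0.033,"wx":0,"wy":0,"wz":-0.265},{"x":0,"y":0,"z":-0.033,"wx":0,"wy":0,"wz":-0.265},{"x":0,"y":0,"z":-0.033,"wx":0,"wy":0,"wz":-0.265},{"x":0,"y":0,"z":-0.033,"wx":0,"wy":0,"wz":-0.265},{"x":0,"y":0,"z":-0.033,"wx":0,"wy":0,"wz":-0.265}]' 140
```

```text
clock: 1.2
ee_pos: [217.4, -532.2, 304.6]
orientation: [[-0.209, 0.978, -0.0], [0.978, 0.209, 0.0], [0.0, -0.0, -1.0]]
ft_force: [-0.6, 0.1, -0.4]
finger_gap: 42.6
finger_force: 0.0
```

```bash
python3 -m creep '[{"x":0.126,"y":0.0865,"z":0,"wx":0,"wy":0,"wz":0},{"x":0.126,"y":0.0865,"z":0,"wx":0,"wy":0,"wz":0},{"x":0.126,"y":0.0865,"z":0,"wx":0,"wy":0,"wz":0},{"x":0.126,"y":0.0865,"z":0,"wx":0,"wy":0,"wz":0},{"x":0.126,"y":0.0865,"z":0,"wx":0,"wy":0,"wz":0},{"x":0.126,"y":0.0865,"z":0,"wx":0,"wy":0,"wz":0},{"x":0.126,"y":0.0865,"z":0,"wx":0,"wy":0,"wz":0},{"x":0.126,"y":0.0865,"z":0,"wx":0,"wy":0,"wz":0},{"x":0.126,"y":0.0865,"z":0,"wx":0,"wy":0,"wz":0},{"x":0.126,"y":0.0865,"z":0,"wx":0,"wy":0,"wz":0},{"x":0.126,"y":0.0865,"z":0,"wx":0,"wy":0,"wz":0},{"x":0.126,"y":0.0865,"z":0,"wx":0,"wy":0,"wz":0},{"x":0.126,"y":0.0865,"z":0,"wx":0,"wy":0,"wz":0},{"x":0.126,"y":0.0865,"z":0,"wx":0,"wy":0,"wz":0},{"x":0.126,"y":0.0865,"z":0,"wx":0,"wy":0,"wz":0},{"x":0.126,"y":0.0865,"z":0,"wx":0,"wy":0,"wz":0},{"x":0.126,"y":0.0865,"z":0,"wx":0,"wy":0,"wz":0},{"x":0.126,"y":0.0865,"z":0,"wx":0,"wy":0,"wz":0},{"x":0.126,"y":0.0865,"z":0,"wx":0,"wy":0,"wz":0},{"x":0.126,"y":0.0865,"z":0,"wx":0,"wy":0,"wz":0}]'
python3 -m creep '[{"x":0,"y":0,"z":0,"wx":0,"wy":0,"wz":0},{"x":0,"y":0,"z":0,"wx":0,"wy":0,"wz":0}]'
python3 - <<'E'
import pickle
from h import *
go(571.9,314.4,300,1.775)
c=arm.read_camera("wrist");pickle.dump(c,open("w1.pkl","wb"));im=c["image"].copy()
for y in(144,72,0,-72,-144):
    p=np.array([586.45-np.sin(.204)*y,243.9+np.cos(.204)*y]);a=np.array([np.cos(.204),np.sin(.204)])
    for q in([*p,210],[*(p-34*a),190]):
        q=proj(c,q,"wrist");print(y,q.round());cv2.drawMarker(im,tuple(map(int,q.round())),(255,0,255),0,9,1)
cv2.imwrite("pics/w2.png",im)
E
```

```text
clock: 3.2
ee_pos: [572.4, 315.2, 304.1]
orientation: [[-0.203, 0.979, -0.0], [0.979, 0.203, -0.0], [-0.0, -0.0, -1.0]]
ft_force: [-0.2, 0.1, -0.1]
finger_gap: 42.4
finger_force: 0.0
clock: 3.4
ee_pos: [571.8, 313.7, 303.2]
orientation: [[-0.205, 0.979, -0.002], [0.979, 0.205, -0.002], [-0.001, -0.002, -1.0]]
ft_force: [-0.2, -0.5, 0.2]
finger_gap: 42.6
finger_force: 0.0
wz total 0.004; after turn xyz total [0.0021 0.0007 0.0106]; now xyz total [0.0021 0.0008 0.0106] mm [ 0.1  0.7 -3.2]
144 [322. 145.]
144 [278. 145.]
72 [322. 241.]
72 [280. 234.]
0 [321. 325.]
0 [283. 314.]
-72 [321. 392.]
-72 [286. 379.]
-144 [321. 444.]
-144 [289. 430.]
```

View pics/w2.png

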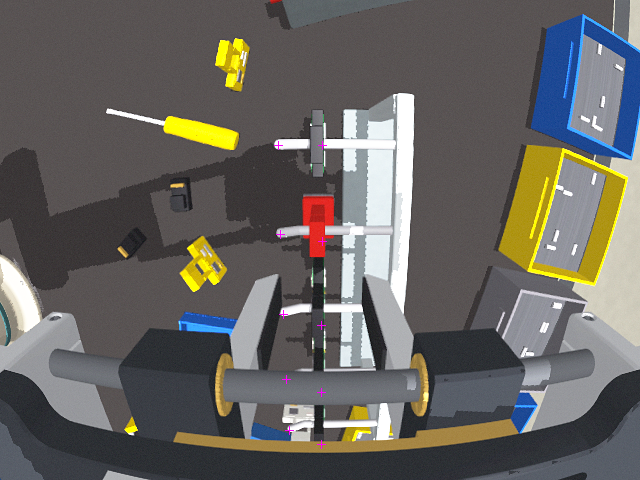

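The wrist view confirms the layout. The red block's tab is at (318,231) on hook 3, a board is at (318,145), and the hook tips fall on the predicted marks. The hung things sit about 2.5 mm nearer the robot than the top fit gave. I'm descending with a 33 mm gap.

```bash
python3 -m creep '[{"x":0.002,"y":-0.008,"z":0,"wx":0,"wy":0,"wz":0},{"x":0,"y":0,"z":0.1,"wx":0,"wy":0,"wz":0},{"x":0,"y":0,"z":0.1,"wx":0,"wy":0,"wz":0},{"x":0,"y":0,"z":0.08,"wx":0,"wy":0,"wz":0},{"x":0,"y":0,"z":0.05,"wx":0,"wy":0,"wz":0},{"x":0,"y":0,"z":0.033,"wx":0,"wy":0,"wz":0},{"x":0,"y":0,"z":0,"wx":0,"wy":0,"wz":0},{"x":0,"y":0,"z":0,"wx":0,"wy":0,"wz":0}]' 165
```

```text
clock: 4.25
ee_pos: [570.0, 313.0, 196.7]
orientation: [[-0.202, 0.979, 0.002], [0.979, 0.202, 0.0], [0.0, 0.002, -1.0]]
ft_force: [0.1, 0.9, -0.1]
finger_gap: 33.1
finger_force: 0.0
```

```bash
python3 -m creep '[{"x":0.002,"y":-0.001,"z":0.01,"wx":0,"wy":0,"wz":0},{"x":0,"y":0,"z":0,"wx":0,"wy":0,"wz":0}]'
python3 -m creep '[{"x":0,"y":0,"z":0,"wx":0,"wy":0,"wz":0},{"x":0,"y":0,"z":0,"wx":0,"wy":0,"wz":0},{"x":0,"y":0,"z":0,"wx":0,"wy":0,"wz":0},{"x":0,"y":0,"z":0,"wx":0,"wy":0,"wz":0},{"x":0,"y":0,"z":0,"wx":0,"wy":0,"wz":0}]' 255
```

```text
clock: 4.45
ee_pos: [569.4, 314.0, 193.2]
orientation: [[-0.203, 0.979, 0.001], [0.979, 0.203, 0.0], [0.0, 0.001, -1.0]]
ft_force: [-0.2, -0.1, 0.3]
finger_gap: 33.4
finger_force: 0.0
clock: 4.95
ee_pos: [569.0, 314.0, 192.7]
orientation: [[-0.203, 0.979, -0.0], [0.979, 0.203, -0.0], [-0.0, -0.0, -1.0]]
ft_force: [-0.8, 0.1, 0.3]
finger_gap: 11.9
finger_force: 30.0
```

```bash
python3 -m creep '[{"x":0,"y":0,"z":-0.016,"wx":0,"wy":0,"wz":0},{"x":0,"y":0,"z":-0.016,"wx":0,"wy":0,"wz":0},{"x":0,"y":0,"z":-0.015,"wx":0,"wy":0,"wz":0},{"x":0,"y":0,"z":0,"wx":0,"wy":0,"wz":0},{"x":0,"y":0,"z":0,"wx":0,"wy":0,"wz":0}]'
python3 -m creep '[{"x":0,"y":-0.03,"z":0,"wx":0,"wy":0,"wz":0},{"x":0,"y":-0.05,"z":0,"wx":0,"wy":0,"wz":0},{"x":0,"y":-0.06,"z":0,"wx":0,"wy":0,"wz":0},{"x":0,"y":-0.06,"z":0,"wx":0,"wy":0,"wz":0},{"x":0,"y":-0.06,"z":0,"wx":0,"wy":0,"wz":0},{"x":0,"y":0,"z":-0.06,"wx":0,"wy":0,"wz":0},{"x":0,"y":0,"z":-0.06,"wx":0,"wy":0,"wz":0},{"x":0,"y":0,"z":0,"wx":0,"wy":0,"wz":0}]'
python3 - <<'E'
from h import *
go(507.3+.19*-20,-95.6-.98*20+0,193+60,2.951)
E
```

```text
clock: 5.45
ee_pos: [569.3, 314.0, 206.8]
orientation: [[-0.203, 0.979, 0.0], [0.979, 0.203, -0.0], [-0.0, 0.0, -1.0]]
ft_force: [1.0, 0.7, -1.6]
finger_gap: 11.6
finger_force: 29.9
clock: 6.25
ee_pos: [493.3, 298.6, 245.1]
orientation: [[-0.203, 0.979, 0.004], [0.979, 0.203, 0.002], [0.001, 0.005, -1.0]]
ft_force: [1.0, 1.0, -1.7]
finger_gap: 11.6
finger_force: 30.0
wz total -2.245; after turn xyz total [-0.2946 -1.3479 -0.0264]; now xyz total [-1.3573 -0.2471 -0.029 ] mm [  10.2 -413.8    7.9]
```

```bash
python3 -m creep '[{"x":-0.1357,"y":-0.0247,"z":0,"wx":0,"wy":0,"wz":0},{"x":-0.1357,"y":-0.0247,"z":0,"wx":0,"wy":0,"wz":0},{"x":-0.1357,"y":-0.0247,"z":0,"wx":0,"wy":0,"wz":0},{"x":-0.1357,"y":-0.0247,"z":0,"wx":0,"wy":0,"wz":0},{"x":-0.1357,"y":-0.0247,"z":0,"wx":0,"wy":0,"wz":0},{"x":-0.1357,"y":-0.0247,"z":0,"wx":0,"wy":0,"wz":0},{"x":-0.1357,"y":-0.0247,"z":0,"wx":0,"wy":0,"wz":0},{"x":-0.1357,"y":-0.0247,"z":0,"wx":0,"wy":0,"wz":0},{"x":-0.1357,"y":-0.0247,"z":0,"wx":0,"wy":0,"wz":0},{"x":-0.1357,"y":-0.0247,"z":0,"wx":0,"wy":0,"wz":0},{"x":0,"y":0,"z":0,"wx":0,"wy":0,"wz":-0.2805},{"x":0,"y":0,"z":0,"wx":0,"wy":0,"wz":-0.2805},{"x":0,"y":0,"z":0,"wx":0,"wy":0,"wz":-0.2805},{"x":0,"y":0,"z":0,"wx":0,"wy":0,"wz":-0.2805},{"x":0,"y":0,"z":0,"wx":0,"wy":0,"wz":-0.2805},{"x":0,"y":0,"z":0,"wx":0,"wy":0,"wz":-0.2805},{"x":0,"y":0,"z":0,"wx":0,"wy":0,"wz":-0.2805},{"x":0,"y":0,"z":0,"wx":0,"wy":0,"wz":-0.2805},{"x":0,"y":0,"z":0,"wx":0,"wy":0,"wz":0},{"x":0,"y":0,"z":0,"wx":0,"wy":0,"wz":0}]'
python3 - <<'E'
import pickle
from h import *
go(503.5,-115.2,145,2.951)
c=arm.read_camera("wrist");pickle.dump(c,open("w3.pkl","wb"));im=c["image"].copy()
t=arm.read_camera("top");pickle.dump(t,open("t3.pkl","wb"))
a=-.191
for p in [(45,125,36),(-45,125,36),(-60.5,115,50),(-82.5,115,50),(-60.5,-115,50),(-45,-125,36),(45,-125,36),(-82.5,-115,50)]+[(x,y+s*7.5,36) for y in(87,29,-29,-87) for x in(34,-34) for s in(-1,1)]:
    q=proj(c,[555.67+np.cos(a)*p[0]-np.sin(a)*p[1],-222.1+np.sin(a)*p[0]+np.cos(a)*p[1],p[2]],"wrist")
    cv2.drawMarker(im,tuple(map(int,q.round())),(255,0,255),0,7,1)
cv2.imwrite("pics/w3.png",im)
E
```

```text
clock: 8.25
ee_pos: [502.4, -115.3, 241.9]
orientation: [[-0.981, 0.193, -0.001], [0.193, 0.981, 0.0], [0.001, 0.0, -1.0]]
ft_force: [0.2, 0.1, -1.5]
finger_gap: 11.9
finger_force: 30.0
wz total -0.007; after turn xyz total [-0.0037  0.0011  0.3231]; now xyz total [-0.0041  0.0011  0.3231] mm [  1.1   0.1 -96.9]
```

View pics/w3.png

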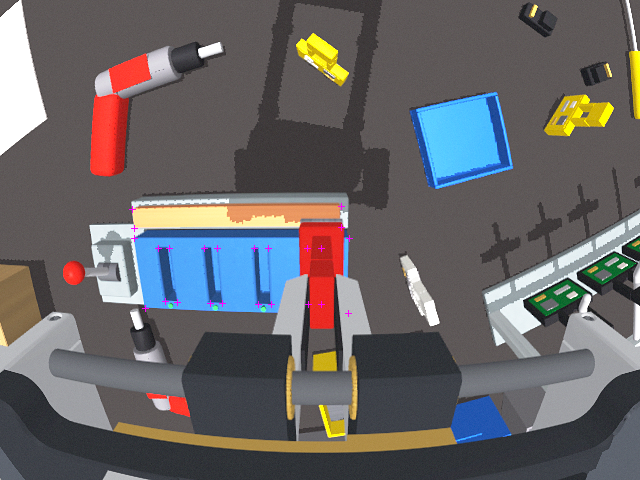

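The wrist view shows the block held upright over the bar's start at (320,270). The bar runs from (133,207) to (345,207), the slots are at (165,275), (212,275) and (262,275), and the tray is at (462,140). I'm zooming in to refine the rack pose.

```bash
python3 - <<'E'
import pickle
from h import *
c=pickle.load(open("w3.pkl","rb"))
cv2.imwrite("pics/a3.png",cv2.resize(c["image"][190:320,85:285],None,fx=4,fy=4,interpolation=cv2.INTER_CUBIC))
E
```

```text
(no output)
```

View pics/a3.png

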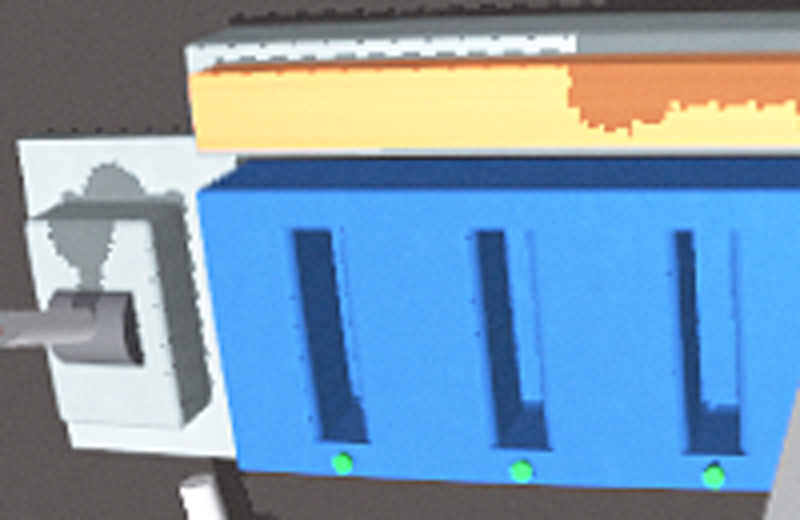

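```bash
python3 - <<'E'
import pickle
from h import *
from scipy.optimize import least_squares
c=pickle.load(open("w3.pkl","rb"))
A=lambda u,v:np.array([85+(u+.5)/4-.5,190+(v+.5)/4-.5])
L=[((-45,-125,36),(198,190)),((45,-125,36),(240,470)),((-82.5,-115,50),(190,74)),((-60.5,-115,50),(198,150)),
((34,-87,36),(344.5,441)),((34,-29,36),(523.5,450)),((34,29,36),(714,453)),((-34,-87,36),(316,230)),((-34,-29,36),(500,230)),((-34,29,36),(704,230))]
def f(q):
    a=q[2];return np.concatenate([proj(c,[q[0]+np.cos(a)*p[0]-np.sin(a)*p[1],q[1]+np.sin(a)*p[0]+np.cos(a)*p[1],p[2]],"wrist")-A(*uv) for p,uv in L])
r=least_squares(f,[555.7,-222.1,-.191]);print(r.x,r.fun.reshape(-1,2).round(1))
E
```

```text
[ 5.54760490e+02 -2.22203949e+02 -1.95373854e-01] [[-0.4  0.1]
 [ 0.1 -0.1]
 [-0.2 -0.2]
 [-0.1  0.1]
 [-0.3  0.6]
 [-0.   0.2]
 [ 0.8  0.7]
 [-0.6 -0.6]
 [ 0.3 -0.4]
 [ 0.2 -0.1]]
```

```bash
python3 -m creep '[{"x":-0.004,"y":0.001,"z":0.1,"wx":0,"wy":0,"wz":0},{"x":0,"y":0,"z":0.12,"wx":0,"wy":0,"wz":0},{"x":0,"y":0,"z":0.08,"wx":0,"wy":0,"wz":0},{"x":0,"y":0,"z":0.04,"wx":0,"wy":0,"wz":0},{"x":0,"y":0,"z":0.013,"wx":0,"wy":0,"wz":0},{"x":0,"y":0,"z":0,"wx":0,"wy":0,"wz":0},{"x":0,"y":0,"z":0,"wx":0,"wy":0,"wz":0}]'
python3 -m creep '[{"x":0,"y":0,"z":0.013,"wx":0,"wy":0,"wz":0},{"x":0,"y":0,"z":0.007,"wx":0,"wy":0,"wz":0},{"x":0,"y":0,"z":0,"wx":0,"wy":0,"wz":0},{"x":0,"y":0,"z":0,"wx":0,"wy":0,"wz":0}]'
```

```text
clock: 9.05
ee_pos: [505.3, -115.9, 138.0]
orientation: [[-0.982, 0.19, 0.002], [0.19, 0.982, -0.001], [-0.003, -0.001, -1.0]]
ft_force: [0.1, -0.1, -1.4]
finger_gap: 12.0
finger_force: 30.0
clock: 9.45
ee_pos: [504.8, -115.8, 131.3]
orientation: [[-0.982, 0.19, 0.002], [0.19, 0.982, -0.001], [-0.002, -0.0, -1.0]]
ft_force: [0.7, 0.1, 0.6]
finger_gap: 11.6
finger_force: 30.0
```

```bash
python3 -m creep '[{"x":0.003,"y":0,"z":0.008,"wx":0,"wy":0,"wz":0},{"x":0,"y":0,"z":0.004,"wx":0,"wy":0,"wz":0},{"x":0,"y":0,"z":0,"wx":0,"wy":0,"wz":0},{"x":0,"y":0,"z":0,"wx":0,"wy":0,"wz":0},{"x":0,"y":0,"z":0,"wx":0,"wy":0,"wz":0}]'
python3 - <<'E'
from h import *
go(466.8,-301.7,128)
E
```

```text
clock: 9.95
ee_pos: [504.6, -115.7, 128.1]
orientation: [[-0.982, 0.19, 0.003], [0.19, 0.982, -0.001], [-0.003, -0.0, -1.0]]
ft_force: [0.9, -1.3, 5.3]
finger_gap: 11.9
finger_force: 30.0
now xyz total [ 5.700e-03 -6.325e-01  6.000e-04] mm [-3.78e+01 -1.86e+02 -1.00e-01]
```

```bash
python3 -m creep '[{"x":0.001,"y":-0.02,"z":0,"wx":0,"wy":0,"wz":0},{"x":0.001,"y":-0.03,"z":0,"wx":0,"wy":0,"wz":0},{"x":0.001,"y":-0.03,"z":0,"wx":0,"wy":0,"wz":0},{"x":0.001,"y":-0.03,"z":0,"wx":0,"wy":0,"wz":0},{"x":0.001,"y":-0.03,"z":0,"wx":0,"wy":0,"wz":0},{"x":0,"y":-0.03,"z":0,"wx":0,"wy":0,"wz":0},{"x":0,"y":-0.03,"z":0,"wx":0,"wy":0,"wz":0}]'
python3 - <<'E'
from h import *
go(466.8,-301.7,128)
E
```

```text
clock: 10.65
ee_pos: [490.2, -172.2, 127.6]
orientation: [[-0.982, 0.191, 0.0], [0.191, 0.982, 0.004], [0.001, 0.004, -1.0]]
ft_force: [0.2, 4.4, 6.2]
finger_gap: 11.9
finger_force: 30.0
now xyz total [-0.0057 -0.4385 -0.0031] mm [ -23.4 -129.5    0.4]
```

```bash
python3 -m creep '[{"x":-0.001,"y":-0.03,"z":0,"wx":0,"wy":0,"wz":0},{"x":-0.001,"y":-0.03,"z":0,"wx":0,"wy":0,"wz":0},{"x":-0.001,"y":-0.03,"z":0,"wx":0,"wy":0,"wz":0},{"x":-0.001,"y":-0.03,"z":0,"wx":0,"wy":0,"wz":0},{"x":-0.001,"y":-0.03,"z":0,"wx":0,"wy":0,"wz":0},{"x":0,"y":-0.03,"z":0,"wx":0,"wy":0,"wz":0},{"x":0,"y":-0.03,"z":0,"wx":0,"wy":0,"wz":0}]'
python3 -m creep '[{"x":0,"y":-0.03,"z":0,"wx":0,"wy":0,"wz":0},{"x":0,"y":-0.03,"z":0,"wx":0,"wy":0,"wz":0},{"x":0,"y":-0.03,"z":0,"wx":0,"wy":0,"wz":0},{"x":0,"y":-0.03,"z":0,"wx":0,"wy":0,"wz":0},{"x":0,"y":-0.03,"z":0,"wx":0,"wy":0,"wz":0},{"x":0,"y":-0.03,"z":0,"wx":0,"wy":0,"wz":0},{"x":0,"y":-0.03,"z":0,"wx":0,"wy":0,"wz":0},{"x":0,"y":0,"z":0,"wx":0,"wy":0,"wz":0},{"x":0,"y":0,"z":0,"wx":0,"wy":0,"wz":0},{"x":0,"y":0,"z":0,"wx":0,"wy":0,"wz":0}]'
python3 - <<'E'
from h import *
go(466.8,-301.7,128)
E
```

```text
clock: 11.35
ee_pos: [479.7, -234.2, 127.5]
orientation: [[-0.982, 0.191, -0.0], [0.191, 0.982, 0.004], [0.001, 0.004, -1.0]]
ft_force: [0.6, 3.0, 6.2]
finger_gap: 11.9
finger_force: 30.0
clock: 12.35
ee_pos: [467.5, -297.1, 127.6]
orientation: [[-0.982, 0.19, -0.001], [0.19, 0.982, 0.002], [0.001, 0.001, -1.0]]
ft_force: [-0.1, -0.5, 5.6]
finger_gap: 11.6
finger_force: 30.0
now xyz total [-0.0005 -0.0154 -0.0014] mm [-0.7 -4.6  0.4]
```

```bash
cat >> h.py <<'E'
def tray():
    c=arm.read_camera("top");m=cv2.inRange(c["image"],(150,60,0),(255,170,90));m[:190]=0;m[:,:200]=0;m[:,358:]=0;m[320:]=0
    ct=max(cv2.findContours(m,0,2)[0],key=cv2.contourArea);rr=cv2.minAreaRect(ct)
    print("tray",onz(c,*rr[0],30,"top").round(1),rr[1],rr[2])
E
python3 -m creep '[{"x":0,"y":0,"z":-0.03,"wx":0,"wy":0,"wz":0},{"x":0,"y":0,"z":-0.1,"wx":0,"wy":0,"wz":0},{"x":0,"y":0,"z":-0.1,"wx":0,"wy":0,"wz":0},{"x":0,"y":0,"z":-0.05,"wx":0,"wy":0,"wz":0},{"x":0,"y":0,"z":0,"wx":0,"wy":0,"wz":0}]'
python3 - <<'E'
from h import *
tray()
go(453.4,58.3,212,2.951)
E
```

```text
clock: 12.85
ee_pos: [468.4, -298.5, 213.2]
orientation: [[-0.982, 0.19, 0.002], [0.19, 0.982, -0.002], [-0.003, -0.002, -1.0]]
ft_force: [0.2, -0.1, -1.9]
finger_gap: 11.3
finger_force: 30.0
tray [468.8  30.3  30. ] (34.36003112792969, 38.27155685424805) 85.60128784179688
wz total -0.001; after turn xyz total [ 0.2715  1.1565 -0.0019]; now xyz total [ 0.2722  1.1564 -0.0022] mm [-14.2 356.1   0.6]
```

The tray has been knocked to (469,30), so I'm going there.

```bash
python3 -m creep '[{"x":0.0258,"y":0.1345,"z":0,"wx":0,"wy":0,"wz":0},{"x":0.0258,"y":0.1345,"z":0,"wx":0,"wy":0,"wz":0},{"x":0.0258,"y":0.1345,"z":0,"wx":0,"wy":0,"wz":0},{"x":0.0258,"y":0.1345,"z":0,"wx":0,"wy":0,"wz":0},{"x":0.0258,"y":0.1345,"z":0,"wx":0,"wy":0,"wz":0},{"x":0.0258,"y":0.1345,"z":0,"wx":0,"wy":0,"wz":0},{"x":0.0258,"y":0.1345,"z":0,"wx":0,"wy":0,"wz":0},{"x":0.0258,"y":0.1345,"z":0,"wx":0,"wy":0,"wz":0},{"x":0,"y":0,"z":0,"wx":0,"wy":0,"wz":0},{"x":0,"y":0,"z":0,"wx":0,"wy":0,"wz":0}]'
python3 - <<'E'
from h import *
go(468.8,30.3,92)
cv2.imwrite("pics/w4.png",arm.read_camera("wrist")["image"])
E
```

```text
clock: 13.9
ee_pos: [467.1, 31.4, 209.6]
orientation: [[-0.982, 0.188, -0.004], [0.188, 0.982, -0.001], [0.003, -0.001, -1.0]]
ft_force: [-0.7, -0.4, -2.7]
finger_gap: 11.4
finger_force: 30.0
now xyz total [-0.0076 -0.002   0.3921] mm [   1.7   -1.1 -117.6]
```

View pics/w4.png

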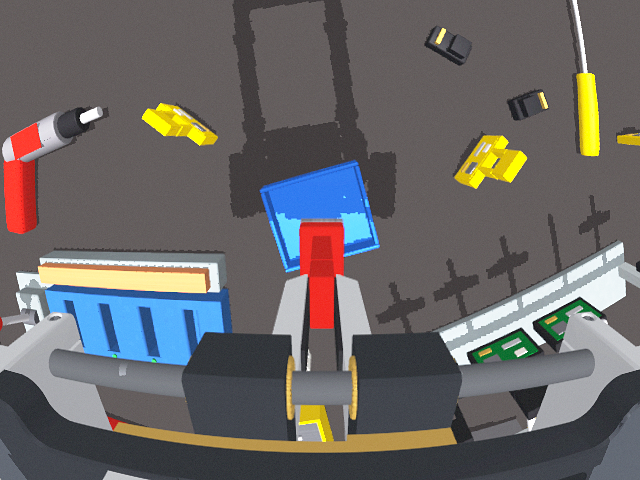

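The block hangs over the tray, which is at (320,215). I'm lowering it.

```bash
python3 -m creep '[{"x":-0.006,"y":-0.002,"z":0.1,"wx":0,"wy":0,"wz":0},{"x":0,"y":0,"z":0.12,"wx":0,"wy":0,"wz":0},{"x":0,"y":0,"z":0.1,"wx":0,"wy":0,"wz":0},{"x":0,"y":0,"z":0.05,"wx":0,"wy":0,"wz":0},{"x":0,"y":0,"z":0.022,"wx":0,"wy":0,"wz":0},{"x":0,"y":0,"z":0,"wx":0,"wy":0,"wz":0},{"x":0,"y":0,"z":0,"wx":0,"wy":0,"wz":0}]'
python3 -m creep '[{"x":0,"y":0,"z":0.01,"wx":0,"wy":0,"wz":0},{"x":0,"y":0,"z":0.005,"wx":0,"wy":0,"wz":0},{"x":0,"y":0,"z":0,"wx":0,"wy":0,"wz":0}]'
```

```text
clock: 14.65
ee_pos: [470.9, 29.0, 94.1]
orientation: [[-0.982, 0.191, 0.001], [0.191, 0.982, -0.0], [-0.001, -0.0, -1.0]]
ft_force: [-0.2, 0.2, -1.5]
finger_gap: 11.6
finger_force: 30.0
clock: 14.95
ee_pos: [470.3, 29.8, 89.3]
orientation: [[-0.982, 0.19, 0.001], [0.19, 0.982, -0.0], [-0.001, -0.0, -1.0]]
ft_force: [-0.2, 0.0, -2.0]
finger_gap: 12.0
finger_force: 30.0
```

```bash
python3 -m creep '[{"x":0,"y":0,"z":0.008,"wx":0,"wy":0,"wz":0},{"x":0,"y":0,"z":0,"wx":0,"wy":0,"wz":0},{"x":0,"y":0,"z":0,"wx":0,"wy":0,"wz":0}]'
```

```text
clock: 15.25
ee_pos: [470.5, 29.9, 86.8]
orientation: [[-0.982, 0.19, 0.001], [0.19, 0.982, -0.0], [-0.001, 0.0, -1.0]]
ft_force: [-0.7, -0.3, -1.2]
finger_gap: 11.9
finger_force: 30.0
```

```bash
python3 -m creep '[{"x":0,"y":0,"z":0.004,"wx":0,"wy":0,"wz":0},{"x":0,"y":0,"z":0,"wx":0,"wy":0,"wz":0}]'
python3 -m creep '[{"x":0,"y":0,"z":0,"wx":0,"wy":0,"wz":0},{"x":0,"y":0,"z":0,"wx":0,"wy":0,"wz":0},{"x":0,"y":0,"z":0,"wx":0,"wy":0,"wz":0},{"x":0,"y":0,"z":0,"wx":0,"wy":0,"wz":0},{"x":0,"y":0,"z":-0.05,"wx":0,"wy":0,"wz":0},{"x":0,"y":0,"z":-0.1,"wx":0,"wy":0,"wz":0},{"x":0,"y":0,"z":-0.13,"wx":0,"wy":0,"wz":0},{"x":0,"y":0,"z":-0.13,"wx":0,"wy":0,"wz":0},{"x":0,"y":0,"z":-0.13,"wx":0,"wy":0,"wz":0},{"x":0,"y":0,"z":-0.13,"wx":0,"wy":0,"wz":0},{"x":0,"y":0,"z":0,"wx":0,"wy":0,"wz":0},{"x":0,"y":0,"z":0,"wx":0,"wy":0,"wz":0}]' 165
python3 - <<'E'
from h import *
c=arm.read_camera("wrist");cv2.imwrite("pics/w5.png",c["image"][120:400,200:440])
# hook -144 (board nearest tray)
for y in(-144,-72,0,144):print(y,np.round([584.0-np.sin(.204)*y,243.4+np.cos(.204)*y],1))
go(584.0+np.sin(.204)*144,243.4-np.cos(.204)*144,290,1.775)
E
```

```text
clock: 15.45
ee_pos: [470.7, 29.9, 86.8]
orientation: [[-0.982, 0.19, 0.001], [0.19, 0.982, -0.0], [-0.001, 0.0, -1.0]]
ft_force: [-1.9, 0.3, 8.9]
finger_gap: 11.9
finger_force: 30.0
clock: 16.65
ee_pos: [470.3, 29.8, 286.7]
orientation: [[-0.982, 0.19, 0.001], [0.19, 0.982, -0.0], [-0.001, 0.0, -1.0]]
ft_force: [0.3, 0.5, -0.7]
finger_gap: 33.1
finger_force: 0.0
-144 [613.2 102.4]
-72 [598.6 172.9]
0 [584.  243.4]
144 [554.8 384.4]
wz total 2.245; after turn xyz total [ 0.1396  0.5178 -0.015 ]; now xyz total [-0.424   0.3283 -0.0157] mm [143.6  72.5   4.5]
```

View pics/w5.png

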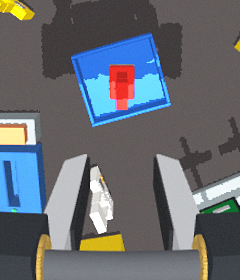

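The block is standing upright in the tray, let go (crop (122,88)). Next is board A on hook −144.

```bash
python3 -m creep '[{"x":0,"y":0,"z":0,"wx":0,"wy":0,"wz":0.2806},{"x":0,"y":0,"z":0,"wx":0,"wy":0,"wz":0.2806},{"x":0,"y":0,"z":0,"wx":0,"wy":0,"wz":0.2806},{"x":0,"y":0,"z":0,"wx":0,"wy":0,"wz":0.2806},{"x":0,"y":0,"z":0,"wx":0,"wy":0,"wz":0.2806},{"x":0,"y":0,"z":0,"wx":0,"wy":0,"wz":0.2806},{"x":0,"y":0,"z":0,"wx":0,"wy":0,"wz":0.2806},{"x":0,"y":0,"z":0,"wx":0,"wy":0,"wz":0.2806},{"x":0.035,"y":0.1295,"z":0,"wx":0,"wy":0,"wz":0},{"x":0.035,"y":0.1295,"z":0,"wx":0,"wy":0,"wz":0},{"x":0.035,"y":0.1295,"z":0,"wx":0,"wy":0,"wz":0},{"x":0.035,"y":0.1295,"z":0,"wx":0,"wy":0,"wz":0},{"x":0,"y":0,"z":0,"wx":0,"wy":0,"wz":0},{"x":0,"y":0,"z":0,"wx":0,"wy":0,"wz":0},{"x":0,"y":0,"z":0,"wx":0,"wy":0,"wz":0}]'
python3 - <<'E'
from h import *
go(613.2,102.4,193,1.775)
c=arm.read_camera("wrist");im=c["image"].copy()
for y in(144,0,-72,-144):
    q=proj(c,[584.0-np.sin(.204)*y,243.4+np.cos(.204)*y,210],"wrist");cv2.drawMarker(im,tuple(map(int,q.round())),(255,0,255),0,9,1)
cv2.imwrite("pics/w6.png",im[0:420,150:500])
E
```

```text
clock: 18.2
ee_pos: [612.3, 102.0, 285.2]
orientation: [[-0.203, 0.979, -0.003], [0.979, 0.203, -0.001], [0.0, -0.003, -1.0]]
ft_force: [-0.9, -0.0, -0.4]
finger_gap: 33.1
finger_force: 0.0
wz total -0.001; after turn xyz total [0.0007 0.0031 0.3073]; now xyz total [0.0006 0.0041 0.3073] mm [  0.9   0.4 -92.2]
```

View pics/w6.png

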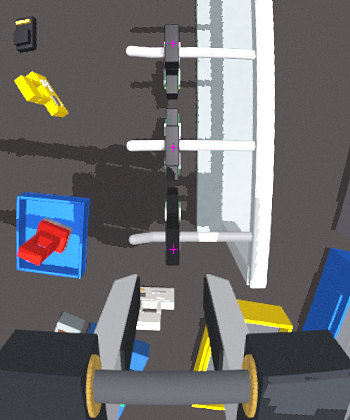

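All four tabs sit under the predicted marks. I'm descending and closing.

```bash
python3 -m creep '[{"x":0.001,"y":0.003,"z":0.09,"wx":0,"wy":0,"wz":0},{"x":0,"y":0,"z":0.1,"wx":0,"wy":0,"wz":0},{"x":0,"y":0,"z":0.07,"wx":0,"wy":0,"wz":0},{"x":0,"y":0,"z":0.04,"wx":0,"wy":0,"wz":0},{"x":0,"y":0,"z":0,"wx":0,"wy":0,"wz":0},{"x":0,"y":0,"z":0,"wx":0,"wy":0,"wz":0},{"x":0,"y":0,"z":0,"wx":0,"wy":0,"wz":0}]'
```

```text
clock: 18.95
ee_pos: [615.5, 102.8, 198.2]
orientation: [[-0.202, 0.979, 0.003], [0.979, 0.202, 0.0], [-0.001, 0.003, -1.0]]
ft_force: [0.0, 0.2, 0.1]
finger_gap: 33.2
finger_force: 0.0
```

```bash
python3 -m creep '[{"x":0,"y":-0.006,"z":0.016,"wx":0,"wy":0,"wz":0},{"x":0,"y":0,"z":0,"wx":0,"wy":0,"wz":0},{"x":0,"y":0,"z":0,"wx":0,"wy":0,"wz":0}]'
python3 -m creep '[{"x":0,"y":0,"z":0,"wx":0,"wy":0,"wz":0},{"x":0,"y":0,"z":0,"wx":0,"wy":0,"wz":0},{"x":0,"y":0,"z":0,"wx":0,"wy":0,"wz":0},{"x":0,"y":0,"z":0,"wx":0,"wy":0,"wz":0},{"x":0,"y":0,"z":0,"wx":0,"wy":0,"wz":0}]' 255
```

```text
clock: 19.25
ee_pos: [612.8, 102.6, 191.8]
orientation: [[-0.203, 0.979, 0.0], [0.979, 0.203, -0.0], [-0.0, 0.0, -1.0]]
ft_force: [-1.3, 0.4, 0.0]
finger_gap: 33.2
finger_force: 0.0
clock: 19.75
ee_pos: [612.9, 102.6, 191.7]
orientation: [[-0.203, 0.979, 0.0], [0.979, 0.203, -0.0], [-0.0, 0.0, -1.0]]
ft_force: [-0.3, -0.7, 0.3]
finger_gap: 9.8
finger_force: 30.0
```

```bash
python3 -m creep '[{"x":0,"y":0,"z":-0.016,"wx":0,"wy":0,"wz":0},{"x":0,"y":0,"z":-0.016,"wx":0,"wy":0,"wz":0},{"x":0,"y":0,"z":-0.015,"wx":0,"wy":0,"wz":0},{"x":0,"y":0,"z":0,"wx":0,"wy":0,"wz":0},{"x":0,"y":0,"z":0,"wx":0,"wy":0,"wz":0},{"x":0,"y":-0.03,"z":0,"wx":0,"wy":0,"wz":0},{"x":0,"y":-0.05,"z":0,"wx":0,"wy":0,"wz":0},{"x":0,"y":-0.06,"z":0,"wx":0,"wy":0,"wz":0},{"x":0,"y":-0.06,"z":0,"wx":0,"wy":0,"wz":0},{"x":0,"y":-0.06,"z":0,"wx":0,"wy":0,"wz":0},{"x":0,"y":0,"z":-0.06,"wx":0,"wy":0,"wz":0},{"x":0,"y":0,"z":-0.06,"wx":0,"wy":0,"wz":0},{"x":0,"y":0,"z":0,"wx":0,"wy":0,"wz":0}]'
python3 - <<'E'
from h import *
go(538.5,-307.5,240,2.949)
E
```

```text
clock: 21.05
ee_pos: [537.2, 86.7, 244.1]
orientation: [[-0.203, 0.979, 0.005], [0.979, 0.203, 0.0], [-0.001, 0.005, -1.0]]
ft_force: [0.1, -0.2, -0.3]
finger_gap: 9.6
finger_force: 30.0
wz total -2.242; after turn xyz total [-0.2559 -1.2888  0.0135]; now xyz total [-1.2876 -0.262   0.0135] mm [   1.3 -394.2   -4.1]
```

```bash
python3 -m creep '[{"x":-0.1288,"y":-0.0262,"z":0,"wx":0,"wy":0,"wz":0},{"x":-0.1288,"y":-0.0262,"z":0,"wx":0,"wy":0,"wz":0},{"x":-0.1288,"y":-0.0262,"z":0,"wx":0,"wy":0,"wz":0},{"x":-0.1288,"y":-0.0262,"z":0,"wx":0,"wy":0,"wz":0},{"x":-0.1288,"y":-0.0262,"z":0,"wx":0,"wy":0,"wz":0},{"x":-0.1288,"y":-0.0262,"z":0,"wx":0,"wy":0,"wz":0},{"x":-0.1288,"y":-0.0262,"z":0,"wx":0,"wy":0,"wz":0},{"x":-0.1288,"y":-0.0262,"z":0,"wx":0,"wy":0,"wz":0},{"x":-0.1288,"y":-0.0262,"z":0,"wx":0,"wy":0,"wz":0},{"x":-0.1288,"y":-0.0262,"z":0,"wx":0,"wy":0,"wz":0},{"x":0,"y":0,"z":0,"wx":0,"wy":0,"wz":-0.28},{"x":0,"y":0,"z":0,"wx":0,"wy":0,"wz":-0.28},{"x":0,"y":0,"z":0,"wx":0,"wy":0,"wz":-0.28},{"x":0,"y":0,"z":0,"wx":0,"wy":0,"wz":-0.28},{"x":0,"y":0,"z":0,"wx":0,"wy":0,"wz":-0.28},{"x":0,"y":0,"z":0,"wx":0,"wy":0,"wz":-0.28},{"x":0,"y":0,"z":0,"wx":0,"wy":0,"wz":-0.28},{"x":0,"y":0,"z":0,"wx":0,"wy":0,"wz":-0.28},{"x":0,"y":0,"z":0,"wx":0,"wy":0,"wz":0},{"x":0,"y":0,"z":0,"wx":0,"wy":0,"wz":0}]'
python3 -m creep '[{"x":0,"y":0,"z":0.1,"wx":0,"wy":0,"wz":0},{"x":0,"y":0,"z":0.1,"wx":0,"wy":0,"wz":0},{"x":0,"y":0,"z":0.08,"wx":0,"wy":0,"wz":0},{"x":0,"y":0,"z":0.04,"wx":0,"wy":0,"wz":0},{"x":0,"y":0,"z":0,"wx":0,"wy":0,"wz":0},{"x":0,"y":0,"z":0,"wx":0,"wy":0,"wz":0},{"x":0,"y":0,"z":0,"wx":0,"wy":0,"wz":0},{"x":0,"y":0,"z":0,"wx":0,"wy":0,"wz":0}]'
python3 - <<'E'
from h import *
go(538.5,-307.5,122,2.949)
c=arm.read_camera("wrist");cv2.imwrite("pics/w7.png",cv2.resize(c["image"][150:400,170:470],None,fx=2,fy=2,interpolation=cv2.INTER_CUBIC))
E
```

```text
clock: 23.05
ee_pos: [537.4, -307.2, 240.9]
orientation: [[-0.981, 0.196, -0.001], [0.196, 0.981, 0.001], [0.001, 0.001, -1.0]]
ft_force: [-0.3, 0.6, -0.5]
finger_gap: 9.7
finger_force: 30.0
clock: 23.85
ee_pos: [538.6, -308.1, 147.2]
orientation: [[-0.981, 0.193, 0.002], [0.193, 0.981, -0.002], [-0.003, -0.001, -1.0]]
ft_force: [0.0, 0.8, -1.5]
finger_gap: 9.5
finger_force: 30.0
wz total -0.003; after turn xyz total [0.0008 0.0018 0.0841]; now xyz total [0.001  0.0019 0.0841] mm [ -0.1   0.6 -25.2]
```

View pics/w7.png

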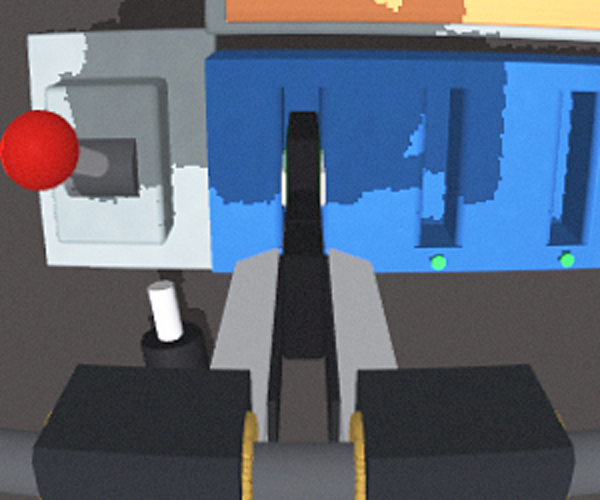

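The board frame is centred over slot 3, whose edges are at crop 281–323. I'm inserting it.

```bash
python3 -m creep '[{"x":0.001,"y":0.002,"z":0.06,"wx":0,"wy":0,"wz":0},{"x":0,"y":0,"z":0.03,"wx":0,"wy":0,"wz":0},{"x":0,"y":0,"z":0.03,"wx":0,"wy":0,"wz":0},{"x":0,"y":0,"z":0,"wx":0,"wy":0,"wz":0},{"x":0,"y":0,"z":0,"wx":0,"wy":0,"wz":0}]'
python3 -m creep '[{"x":0,"y":0,"z":0.02,"wx":0,"wy":0,"wz":0},{"x":0,"y":0,"z":0.02,"wx":0,"wy":0,"wz":0},{"x":0,"y":0,"z":0.02,"wx":0,"wy":0,"wz":0},{"x":0,"y":0,"z":0,"wx":0,"wy":0,"wz":0},{"x":0,"y":0,"z":0,"wx":0,"wy":0,"wz":0},{"x":0,"y":0,"z":0,"wx":0,"wy":0,"wz":0}]'
```

```text
clock: 24.4
ee_pos: [537.7, -307.0, 109.8]
orientation: [[-0.981, 0.193, -0.0], [0.193, 0.981, -0.0], [0.0, -0.0, -1.0]]
ft_force: [0.4, 0.4, -2.0]
finger_gap: 9.9
finger_force: 30.0
clock: 25.0
ee_pos: [537.8, -307.1, 91.9]
orientation: [[-0.981, 0.193, 0.0], [0.193, 0.981, -0.0], [-0.0, -0.0, -1.0]]
ft_force: [0.8, -0.4, -1.2]
finger_gap: 9.6
finger_force: 30.0
```

```bash
python3 -m creep '[{"x":0,"y":0,"z":0.008,"wx":0,"wy":0,"wz":0},{"x":0,"y":0,"z":0.006,"wx":0,"wy":0,"wz":0},{"x":0,"y":0,"z":0,"wx":0,"wy":0,"wz":0},{"x":0,"y":0,"z":0,"wx":0,"wy":0,"wz":0}]'
```

```text
clock: 25.4
ee_pos: [537.8, -307.0, 87.7]
orientation: [[-0.981, 0.193, 0.0], [0.193, 0.981, -0.0], [-0.0, -0.0, -1.0]]
ft_force: [0.6, -0.2, -0.3]
finger_gap: 9.5
finger_force: 30.0
```

```bash
python3 -m creep '[{"x":0,"y":0,"z":0.004,"wx":0,"wy":0,"wz":0},{"x":0,"y":0,"z":0,"wx":0,"wy":0,"wz":0}]'
python3 -m creep '[{"x":0,"y":0,"z":0,"wx":0,"wy":0,"wz":0},{"x":0,"y":0,"z":0,"wx":0,"wy":0,"wz":0},{"x":0,"y":0,"z":0,"wx":0,"wy":0,"wz":0},{"x":0,"y":0,"z":0,"wx":0,"wy":0,"wz":0},{"x":0,"y":0,"z":-0.05,"wx":0,"wy":0,"wz":0},{"x":0,"y":0,"z":-0.12,"wx":0,"wy":0,"wz":0},{"x":0,"y":0,"z":-0.13,"wx":0,"wy":0,"wz":0},{"x":0,"y":0,"z":-0.13,"wx":0,"wy":0,"wz":0},{"x":0,"y":0,"z":-0.1,"wx":0,"wy":0,"wz":0},{"x":0,"y":0,"z":0,"wx":0,"wy":0,"wz":0.2803},{"x":0,"y":0,"z":0,"wx":0,"wy":0,"wz":0.2803},{"x":0,"y":0,"z":0,"wx":0,"wy":0,"wz":0.2803},{"x":0,"y":0,"z":0,"wx":0,"wy":0,"wz":0.2803},{"x":0,"y":0,"z":0,"wx":0,"wy":0,"wz":0.2803},{"x":0,"y":0,"z":0,"wx":0,"wy":0,"wz":0.2803},{"x":0,"y":0,"z":0,"wx":0,"wy":0,"wz":0.2803},{"x":0,"y":0,"z":0,"wx":0,"wy":0,"wz":0.2803},{"x":0,"y":0,"z":0,"wx":0,"wy":0,"wz":0}]' 165
python3 - <<'E'
from h import *
go(598.6,172.9,250,1.775)
E
```

```text
clock: 25.6
ee_pos: [537.9, -307.2, 87.8]
orientation: [[-0.981, 0.193, 0.001], [0.193, 0.981, -0.001], [-0.001, -0.001, -1.0]]
ft_force: [-0.6, 0.6, 5.3]
finger_gap: 10.0
finger_force: 30.0
clock: 27.4
ee_pos: [537.6, -306.9, 245.1]
orientation: [[-0.202, 0.979, -0.0], [0.979, 0.202, 0.0], [0.0, -0.0, -1.0]]
ft_force: [0.2, 0.1, 0.3]
finger_gap: 33.0
finger_force: 0.0
wz total -0.002; after turn xyz total [ 1.5248  0.5234 -0.0162]; now xyz total [ 1.5253  0.5218 -0.016 ] mm [ 61.  479.8   4.9]
```

```bash
python3 -m creep '[{"x":0.1271,"y":0.0436,"z":0,"wx":0,"wy":0,"wz":0},{"x":0.1271,"y":0.0436,"z":0,"wx":0,"wy":0,"wz":0},{"x":0.1271,"y":0.0436,"z":0,"wx":0,"wy":0,"wz":0},{"x":0.1271,"y":0.0436,"z":0,"wx":0,"wy":0,"wz":0},{"x":0.1271,"y":0.0436,"z":0,"wx":0,"wy":0,"wz":0},{"x":0.1271,"y":0.0436,"z":0,"wx":0,"wy":0,"wz":0},{"x":0.1271,"y":0.0436,"z":0,"wx":0,"wy":0,"wz":0},{"x":0.1271,"y":0.0436,"z":0,"wx":0,"wy":0,"wz":0},{"x":0.1271,"y":0.0436,"z":0,"wx":0,"wy":0,"wz":0},{"x":0.1271,"y":0.0436,"z":0,"wx":0,"wy":0,"wz":0},{"x":0.1271,"y":0.0436,"z":0,"wx":0,"wy":0,"wz":0},{"x":0.1271,"y":0.0436,"z":0,"wx":0,"wy":0,"wz":0},{"x":0,"y":0,"z":0,"wx":0,"wy":0,"wz":0},{"x":0,"y":0,"z":0,"wx":0,"wy":0,"wz":0},{"x":0,"y":0,"z":0,"wx":0,"wy":0,"wz":0},{"x":0,"y":0,"z":0,"wx":0,"wy":0,"wz":0}]'
python3 - <<'E'
from h import *
go(598.6,172.9,192,1.775)
E
```

```text
clock: 29.0
ee_pos: [599.2, 171.5, 245.4]
orientation: [[-0.201, 0.98, -0.0], [0.98, 0.201, -0.001], [-0.001, -0.0, -1.0]]
ft_force: [0.0, -0.8, -0.3]
finger_gap: 33.2
finger_force: 0.0
wz total -0.004; after turn xyz total [ 0.005 -0.001  0.178]; now xyz total [ 0.0051 -0.001   0.178 ] mm [ -0.6   1.4 -53.4]
```

```bash
python3 -m creep '[{"x":0.005,"y":-0.001,"z":0.08,"wx":0,"wy":0,"wz":-0.004},{"x":0,"y":0,"z":0.06,"wx":0,"wy":0,"wz":0},{"x":0,"y":0,"z":0.037,"wx":0,"wy":0,"wz":0},{"x":0,"y":0,"z":0,"wx":0,"wy":0,"wz":0},{"x":0,"y":0,"z":0,"wx":0,"wy":0,"wz":0},{"x":0,"y":0,"z":0,"wx":0,"wy":0,"wz":0},{"x":0,"y":0,"z":0,"wx":0,"wy":0,"wz":0},{"x":0,"y":0,"z":0,"wx":0,"wy":0,"wz":0}]'
```

```text
clock: 29.8
ee_pos: [599.0, 174.4, 192.9]
orientation: [[-0.204, 0.979, 0.001], [0.979, 0.204, 0.0], [-0.0, 0.001, -1.0]]
ft_force: [-0.1, 0.2, 0.2]
finger_gap: 33.1
finger_force: 0.0
```

```bash
python3 -m creep '[{"x":-0.004,"y":0,"z":0.003,"wx":0,"wy":0,"wz":0},{"x":0,"y":0,"z":0,"wx":0,"wy":0,"wz":0}]'
python3 -m creep '[{"x":0,"y":0,"z":0,"wx":0,"wy":0,"wz":0},{"x":0,"y":0,"z":0,"wx":0,"wy":0,"wz":0},{"x":0,"y":0,"z":0,"wx":0,"wy":0,"wz":0},{"x":0,"y":0,"z":0,"wx":0,"wy":0,"wz":0},{"x":0,"y":0,"z":0,"wx":0,"wy":0,"wz":0}]' 255
python3 -m creep '[{"x":0,"y":0,"z":-0.016,"wx":0,"wy":0,"wz":0},{"x":0,"y":0,"z":-0.016,"wx":0,"wy":0,"wz":0},{"x":0,"y":0,"z":-0.015,"wx":0,"wy":0,"wz":0},{"x":0,"y":0,"z":0,"wx":0,"wy":0,"wz":0},{"x":0,"y":0,"z":0,"wx":0,"wy":0,"wz":0},{"x":0,"y":-0.03,"z":0,"wx":0,"wy":0,"wz":0},{"x":0,"y":-0.05,"z":0,"wx":0,"wy":0,"wz":0},{"x":0,"y":-0.06,"z":0,"wx":0,"wy":0,"wz":0},{"x":0,"y":-0.06,"z":0,"wx":0,"wy":0,"wz":0},{"x":0,"y":-0.06,"z":0,"wx":0,"wy":0,"wz":0},{"x":0,"y":0,"z":-0.06,"wx":0,"wy":0,"wz":0},{"x":0,"y":0,"z":-0.06,"wx":0,"wy":0,"wz":0},{"x":0,"y":0,"z":0,"wx":0,"wy":0,"wz":0}]'
python3 - <<'E'
from h import *
go(549.6,-250.6,244,2.949)
E
```

```text
clock: 30.0
ee_pos: [598.9, 173.0, 191.4]
orientation: [[-0.204, 0.979, 0.0], [0.979, 0.204, -0.0], [-0.0, 0.0, -1.0]]
ft_force: [0.6, -0.4, 0.5]
finger_gap: 33.6
finger_force: 0.0
clock: 30.5
ee_pos: [598.8, 173.1, 191.3]
orientation: [[-0.204, 0.979, -0.0], [0.979, 0.204, -0.0], [-0.0, -0.0, -1.0]]
ft_force: [-0.6, -0.7, 0.7]
finger_gap: 9.8
finger_force: 30.0
clock: 31.8
ee_pos: [523.2, 157.4, 243.7]
orientation: [[-0.204, 0.979, 0.005], [0.979, 0.204, 0.001], [-0.0, 0.005, -1.0]]
ft_force: [0.9, 0.3, 0.0]
finger_gap: 9.7
finger_force: 30.0
wz total -2.241; after turn xyz total [-3.4680e-01 -1.3178e+00 -1.0000e-03]; now xyz total [-1.3493 -0.1905 -0.0014] mm [ 2.64e+01 -4.08e+02  3.00e-01]
```

```bash
python3 -m creep '[{"x":-0.1349,"y":-0.019,"z":0,"wx":0,"wy":0,"wz":0},{"x":-0.1349,"y":-0.019,"z":0,"wx":0,"wy":0,"wz":0},{"x":-0.1349,"y":-0.019,"z":0,"wx":0,"wy":0,"wz":0},{"x":-0.1349,"y":-0.019,"z":0,"wx":0,"wy":0,"wz":0},{"x":-0.1349,"y":-0.019,"z":0,"wx":0,"wy":0,"wz":0},{"x":-0.1349,"y":-0.019,"z":0,"wx":0,"wy":0,"wz":0},{"x":-0.1349,"y":-0.019,"z":0,"wx":0,"wy":0,"wz":0},{"x":-0.1349,"y":-0.019,"z":0,"wx":0,"wy":0,"wz":0},{"x":-0.1349,"y":-0.019,"z":0,"wx":0,"wy":0,"wz":0},{"x":-0.1349,"y":-0.019,"z":0,"wx":0,"wy":0,"wz":0},{"x":0,"y":0,"z":0,"wx":0,"wy":0,"wz":-0.28},{"x":0,"y":0,"z":0,"wx":0,"wy":0,"wz":-0.28},{"x":0,"y":0,"z":0,"wx":0,"wy":0,"wz":-0.28},{"x":0,"y":0,"z":0,"wx":0,"wy":0,"wz":-0.28},{"x":0,"y":0,"z":0,"wx":0,"wy":0,"wz":-0.28},{"x":0,"y":0,"z":0,"wx":0,"wy":0,"wz":-0.28},{"x":0,"y":0,"z":0,"wx":0,"wy":0,"wz":-0.28},{"x":0,"y":0,"z":0,"wx":0,"wy":0,"wz":-0.28},{"x":0,"y":0,"z":0,"wx":0,"wy":0,"wz":0},{"x":0,"y":0,"z":0,"wx":0,"wy":0,"wz":0}]'
python3 -m creep '[{"x":0,"y":0,"z":0.1,"wx":0,"wy":0,"wz":0},{"x":0,"y":0,"z":0.1,"wx":0,"wy":0,"wz":0},{"x":0,"y":0,"z":0.1,"wx":0,"wy":0,"wz":0},{"x":0,"y":0,"z":0.06,"wx":0,"wy":0,"wz":0},{"x":0,"y":0,"z":0,"wx":0,"wy":0,"wz":0},{"x":0,"y":0,"z":0,"wx":0,"wy":0,"wz":0},{"x":0,"y":0,"z":0,"wx":0,"wy":0,"wz":0},{"x":0,"y":0,"z":0,"wx":0,"wy":0,"wz":0},{"x":0,"y":0,"z":0,"wx":0,"wy":0,"wz":0}]'
python3 - <<'E'
from h import *
go(549.6,-250.6,92,2.949)
E
```

```text
clock: 33.8
ee_pos: [548.6, -250.3, 240.6]
orientation: [[-0.981, 0.195, -0.001], [0.195, 0.981, 0.001], [0.001, 0.0, -1.0]]
ft_force: [-0.4, 0.0, -0.7]
finger_gap: 9.9
finger_force: 30.0
clock: 34.7
ee_pos: [549.6, -250.9, 134.6]
orientation: [[-0.981, 0.192, 0.002], [0.192, 0.981, -0.001], [-0.002, -0.001, -1.0]]
ft_force: [0.6, -0.3, -1.1]
finger_gap: 9.8
finger_force: 30.0
wz total -0.001; after turn xyz total [0.0003 0.0011 0.142 ]; now xyz total [0.0005 0.0012 0.142 ] mm [ -0.    0.3 -42.6]
```

```bash
python3 -m creep '[{"x":0,"y":0.001,"z":0.035,"wx":0,"wy":0,"wz":0},{"x":0,"y":0,"z":0.025,"wx":0,"wy":0,"wz":0},{"x":0,"y":0,"z":0.025,"wx":0,"wy":0,"wz":0},{"x":0,"y":0,"z":0,"wx":0,"wy":0,"wz":0},{"x":0,"y":0,"z":0,"wx":0,"wy":0,"wz":0}]'
python3 -m creep '[{"x":0,"y":0,"z":0.02,"wx":0,"wy":0,"wz":0},{"x":0,"y":0,"z":0.02,"wx":0,"wy":0,"wz":0},{"x":0,"y":0,"z":0.02,"wx":0,"wy":0,"wz":0},{"x":0,"y":0,"z":0.01,"wx":0,"wy":0,"wz":0},{"x":0,"y":0,"z":0,"wx":0,"wy":0,"wz":0},{"x":0,"y":0,"z":0,"wx":0,"wy":0,"wz":0},{"x":0,"y":0,"z":0,"wx":0,"wy":0,"wz":0}]'
```

```text
clock: 35.2
ee_pos: [548.9, -250.2, 107.4]
orientation: [[-0.981, 0.192, -0.001], [0.192, 0.981, 0.0], [0.001, 0.0, -1.0]]
ft_force: [-0.1, -0.1, -0.6]
finger_gap: 9.7
finger_force: 30.0
clock: 35.9
ee_pos: [549.0, -250.4, 87.4]
orientation: [[-0.981, 0.192, -0.0], [0.192, 0.981, -0.0], [-0.0, -0.0, -1.0]]
ft_force: [-1.3, 0.4, 4.6]
finger_gap: 9.9
finger_force: 30.0
```

Home (floor contact at TCP z 87.4). Releasing and going to hook 0 at (584, 243.4).

```bash
python3 -m creep '[{"x":0,"y":0,"z":0,"wx":0,"wy":0,"wz":0},{"x":0,"y":0,"z":0,"wx":0,"wy":0,"wz":0},{"x":0,"y":0,"z":0,"wx":0,"wy":0,"wz":0},{"x":0,"y":0,"z":0,"wx":0,"wy":0,"wz":0},{"x":0,"y":0,"z":-0.05,"wx":0,"wy":0,"wz":0},{"x":0,"y":0,"z":-0.12,"wx":0,"wy":0,"wz":0},{"x":0,"y":0,"z":-0.13,"wx":0,"wy":0,"wz":0},{"x":0,"y":0,"z":-0.13,"wx":0,"wy":0,"wz":0},{"x":0,"y":0,"z":-0.1,"wx":0,"wy":0,"wz":0},{"x":0,"y":0,"z":0,"wx":0,"wy":0,"wz":0.2803},{"x":0,"y":0,"z":0,"wx":0,"wy":0,"wz":0.2803},{"x":0,"y":0,"z":0,"wx":0,"wy":0,"wz":0.2803},{"x":0,"y":0,"z":0,"wx":0,"wy":0,"wz":0.2803},{"x":0,"y":0,"z":0,"wx":0,"wy":0,"wz":0.2803},{"x":0,"y":0,"z":0,"wx":0,"wy":0,"wz":0.2803},{"x":0,"y":0,"z":0,"wx":0,"wy":0,"wz":0.2803},{"x":0,"y":0,"z":0,"wx":0,"wy":0,"wz":0.2803},{"x":0,"y":0,"z":0,"wx":0,"wy":0,"wz":0}]' 165
python3 - <<'E'
from h import *
go(584,243.4,245,1.775)
E
```

```text
clock: 37.7
ee_pos: [549.2, -250.2, 245.8]
orientation: [[-0.203, 0.979, -0.0], [0.979, 0.203, 0.0], [0.0, -0.0, -1.0]]
ft_force: [0.3, 0.2, 0.5]
finger_gap: 33.0
finger_force: 0.0
wz total -0.000; after turn xyz total [1.5878 0.4474 0.0025]; now xyz total [1.5878 0.4472 0.0026] mm [ 34.8 493.6  -0.8]
```

```bash
python3 -m creep '[{"x":0.1323,"y":0.0373,"z":0,"wx":0,"wy":0,"wz":0},{"x":0.1323,"y":0.0373,"z":0,"wx":0,"wy":0,"wz":0},{"x":0.1323,"y":0.0373,"z":0,"wx":0,"wy":0,"wz":0},{"x":0.1323,"y":0.0373,"z":0,"wx":0,"wy":0,"wz":0},{"x":0.1323,"y":0.0373,"z":0,"wx":0,"wy":0,"wz":0},{"x":0.1323,"y":0.0373,"z":0,"wx":0,"wy":0,"wz":0},{"x":0.1323,"y":0.0373,"z":0,"wx":0,"wy":0,"wz":0},{"x":0.1323,"y":0.0373,"z":0,"wx":0,"wy":0,"wz":0},{"x":0.1323,"y":0.0373,"z":0,"wx":0,"wy":0,"wz":0},{"x":0.1323,"y":0.0373,"z":0,"wx":0,"wy":0,"wz":0},{"x":0.1323,"y":0.0373,"z":0,"wx":0,"wy":0,"wz":0},{"x":0.1323,"y":0.0373,"z":0,"wx":0,"wy":0,"wz":0},{"x":0,"y":0,"z":0,"wx":0,"wy":0,"wz":0},{"x":0,"y":0,"z":0,"wx":0,"wy":0,"wz":0},{"x":0,"y":0,"z":0,"wx":0,"wy":0,"wz":0},{"x":0,"y":0,"z":0,"wx":0,"wy":0,"wz":0}]'
python3 - <<'E'
from h import *
go(584,243.4,192,1.775)
E
```

```text
clock: 39.3
ee_pos: [584.4, 241.9, 246.1]
orientation: [[-0.201, 0.979, 0.0], [0.979, 0.201, -0.001], [-0.001, -0.0, -1.0]]
ft_force: [0.2, 0.0, 0.5]
finger_gap: 33.5
finger_force: 0.0
wz total -0.003; after turn xyz total [ 5.200e-03 -1.000e-04  1.803e-01]; now xyz total [ 5.300e-03 -1.000e-04  1.802e-01] mm [ -0.4   1.5 -54.1]
```

```bash
python3 -m creep '[{"x":0.002,"y":-0.001,"z":0.08,"wx":0,"wy":0,"wz":-0.003},{"x":0,"y":0,"z":0.06,"wx":0,"wy":0,"wz":0},{"x":0,"y":0,"z":0.039,"wx":0,"wy":0,"wz":0},{"x":0,"y":0,"z":0,"wx":0,"wy":0,"wz":0},{"x":0,"y":0,"z":0,"wx":0,"wy":0,"wz":0},{"x":0,"y":0,"z":0,"wx":0,"wy":0,"wz":0},{"x":0,"y":0,"z":0,"wx":0,"wy":0,"wz":0},{"x":0,"y":0,"z":0,"wx":0,"wy":0,"wz":0},{"x":0,"y":0,"z":0,"wx":0,"wy":0,"wz":0}]'
```

```text
clock: 40.2
ee_pos: [584.0, 244.0, 192.6]
orientation: [[-0.204, 0.979, 0.001], [0.979, 0.204, 0.0], [-0.0, 0.001, -1.0]]
ft_force: [-0.6, 0.1, 0.2]
finger_gap: 33.0
finger_force: 0.0
```

```bash
python3 -m creep '[{"x":-0.002,"y":0,"z":0.002,"wx":0,"wy":0,"wz":0},{"x":0,"y":0,"z":0,"wx":0,"wy":0,"wz":0},{"x":0,"y":0,"z":0,"wx":0,"wy":0,"wz":0},{"x":0,"y":0,"z":0,"wx":0,"wy":0,"wz":0},{"x":0,"y":0,"z":0,"wx":0,"wy":0,"wz":0},{"x":0,"y":0,"z":0,"wx":0,"wy":0,"wz":0}]' 255
python3 -m creep '[{"x":0,"y":0,"z":-0.016,"wx":0,"wy":0,"wz":0},{"x":0,"y":0,"z":-0.016,"wx":0,"wy":0,"wz":0},{"x":0,"y":0,"z":-0.015,"wx":0,"wy":0,"wz":0},{"x":0,"y":0,"z":0,"wx":0,"wy":0,"wz":0},{"x":0,"y":0,"z":0,"wx":0,"wy":0,"wz":0},{"x":0,"y":-0.03,"z":0,"wx":0,"wy":0,"wz":0},{"x":0,"y":-0.05,"z":0,"wx":0,"wy":0,"wz":0},{"x":0,"y":-0.06,"z":0,"wx":0,"wy":0,"wz":0},{"x":0,"y":-0.06,"z":0,"wx":0,"wy":0,"wz":0},{"x":0,"y":-0.06,"z":0,"wx":0,"wy":0,"wz":0},{"x":0,"y":0,"z":-0.06,"wx":0,"wy":0,"wz":0},{"x":0,"y":0,"z":-0.06,"wx":0,"wy":0,"wz":0},{"x":0,"y":0,"z":0,"wx":0,"wy":0,"wz":0}]'
python3 - <<'E'
from h import *
go(560.8,-193.7,244,2.949)
E
```

```text
clock: 40.8
ee_pos: [583.9, 243.2, 191.6]
orientation: [[-0.204, 0.979, -0.0], [0.979, 0.204, -0.0], [-0.0, -0.0, -1.0]]
ft_force: [-0.9, 0.6, 0.4]
finger_gap: 10.0
finger_force: 30.0
clock: 42.1
ee_pos: [508.2, 227.7, 244.1]
orientation: [[-0.204, 0.979, 0.005], [0.979, 0.204, 0.001], [0.0, 0.005, -1.0]]
ft_force: [0.8, 0.2, -1.7]
finger_gap: 9.6
finger_force: 30.0
wz total -2.240; after turn xyz total [-4.408e-01 -1.345e+00  4.000e-04]; now xyz total [-1.4108e+00 -1.1500e-01 -7.0000e-04] mm [ 5.260e+01 -4.214e+02 -1.000e-01]
```

```bash
python3 -m creep '[{"x":-0.1411,"y":-0.0115,"z":0,"wx":0,"wy":0,"wz":0},{"x":-0.1411,"y":-0.0115,"z":0,"wx":0,"wy":0,"wz":0},{"x":-0.1411,"y":-0.0115,"z":0,"wx":0,"wy":0,"wz":0},{"x":-0.1411,"y":-0.0115,"z":0,"wx":0,"wy":0,"wz":0},{"x":-0.1411,"y":-0.0115,"z":0,"wx":0,"wy":0,"wz":0},{"x":-0.1411,"y":-0.0115,"z":0,"wx":0,"wy":0,"wz":0},{"x":-0.1411,"y":-0.0115,"z":0,"wx":0,"wy":0,"wz":0},{"x":-0.1411,"y":-0.0115,"z":0,"wx":0,"wy":0,"wz":0},{"x":-0.1411,"y":-0.0115,"z":0,"wx":0,"wy":0,"wz":0},{"x":-0.1411,"y":-0.0115,"z":0,"wx":0,"wy":0,"wz":0},{"x":0,"y":0,"z":0,"wx":0,"wy":0,"wz":-0.28},{"x":0,"y":0,"z":0,"wx":0,"wy":0,"wz":-0.28},{"x":0,"y":0,"z":0,"wx":0,"wy":0,"wz":-0.28},{"x":0,"y":0,"z":0,"wx":0,"wy":0,"wz":-0.28},{"x":0,"y":0,"z":0,"wx":0,"wy":0,"wz":-0.28},{"x":0,"y":0,"z":0,"wx":0,"wy":0,"wz":-0.28},{"x":0,"y":0,"z":0,"wx":0,"wy":0,"wz":-0.28},{"x":0,"y":0,"z":0,"wx":0,"wy":0,"wz":-0.28},{"x":0,"y":0,"z":0,"wx":0,"wy":0,"wz":0},{"x":0,"y":0,"z":0,"wx":0,"wy":0,"wz":0}]'
python3 -m creep '[{"x":0,"y":0,"z":0.1,"wx":0,"wy":0,"wz":0},{"x":0,"y":0,"z":0.1,"wx":0,"wy":0,"wz":0},{"x":0,"y":0,"z":0.1,"wx":0,"wy":0,"wz":0},{"x":0,"y":0,"z":0.06,"wx":0,"wy":0,"wz":0},{"x":0,"y":0,"z":0,"wx":0,"wy":0,"wz":0},{"x":0,"y":0,"z":0,"wx":0,"wy":0,"wz":0},{"x":0,"y":0,"z":0,"wx":0,"wy":0,"wz":0},{"x":0,"y":0,"z":0,"wx":0,"wy":0,"wz":0},{"x":0,"y":0,"z":0,"wx":0,"wy":0,"wz":0}]'
python3 - <<'E'
from h import *
go(560.8,-193.7,92,2.949)
E
```

```text
clock: 44.1
ee_pos: [559.6, -193.8, 240.9]
orientation: [[-0.981, 0.194, -0.001], [0.194, 0.981, 0.001], [0.001, 0.0, -1.0]]
ft_force: [-0.7, -0.1, -1.1]
finger_gap: 10.0
finger_force: 30.0
clock: 45.0
ee_pos: [560.7, -194.4, 134.9]
orientation: [[-0.981, 0.192, 0.002], [0.192, 0.981, -0.001], [-0.002, -0.001, -1.0]]
ft_force: [-0.8, -0.9, -1.4]
finger_gap: 10.2
finger_force: 30.0
wz total -0.001; after turn xyz total [1.000e-04 2.200e-03 1.429e-01]; now xyz total [0.0004 0.0023 0.1429] mm [  0.1   0.7 -42.9]
```

```bash
python3 -m creep '[{"x":0,"y":0.002,"z":0.035,"wx":0,"wy":0,"wz":0},{"x":0,"y":0,"z":0.025,"wx":0,"wy":0,"wz":0},{"x":0,"y":0,"z":0.025,"wx":0,"wy":0,"wz":0},{"x":0,"y":0,"z":0,"wx":0,"wy":0,"wz":0},{"x":0,"y":0,"z":0,"wx":0,"wy":0,"wz":0}]'
python3 -m creep '[{"x":0,"y":0,"z":0.02,"wx":0,"wy":0,"wz":0},{"x":0,"y":0,"z":0.02,"wx":0,"wy":0,"wz":0},{"x":0,"y":0,"z":0.02,"wx":0,"wy":0,"wz":0},{"x":0,"y":0,"z":0.01,"wx":0,"wy":0,"wz":0},{"x":0,"y":0,"z":0,"wx":0,"wy":0,"wz":0},{"x":0,"y":0,"z":0,"wx":0,"wy":0,"wz":0},{"x":0,"y":0,"z":0,"wx":0,"wy":0,"wz":0}]'
```

```text
clock: 45.5
ee_pos: [560.0, -193.4, 107.7]
orientation: [[-0.981, 0.191, -0.001], [0.191, 0.981, 0.0], [0.001, 0.0, -1.0]]
ft_force: [-0.7, -0.4, -1.3]
finger_gap: 10.1
finger_force: 30.0
clock: 46.2
ee_pos: [560.0, -193.4, 87.8]
orientation: [[-0.982, 0.191, -0.0], [0.191, 0.982, -0.0], [0.0, -0.0, -1.0]]
ft_force: [-2.3, 0.6, 6.2]
finger_gap: 9.7
finger_force: 30.0
```

Home. The last board is on hook 144 at (554.8, 384.4).

```bash
python3 -m creep '[{"x":0,"y":0,"z":0,"wx":0,"wy":0,"wz":0},{"x":0,"y":0,"z":0,"wx":0,"wy":0,"wz":0},{"x":0,"y":0,"z":0,"wx":0,"wy":0,"wz":0},{"x":0,"y":0,"z":0,"wx":0,"wy":0,"wz":0},{"x":0,"y":0,"z":-0.05,"wx":0,"wy":0,"wz":0},{"x":0,"y":0,"z":-0.12,"wx":0,"wy":0,"wz":0},{"x":0,"y":0,"z":-0.13,"wx":0,"wy":0,"wz":0},{"x":0,"y":0,"z":-0.13,"wx":0,"wy":0,"wz":0},{"x":0,"y":0,"z":-0.1,"wx":0,"wy":0,"wz":0},{"x":0,"y":0,"z":0,"wx":0,"wy":0,"wz":0.28},{"x":0,"y":0,"z":0,"wx":0,"wy":0,"wz":0.28},{"x":0,"y":0,"z":0,"wx":0,"wy":0,"wz":0.28},{"x":0,"y":0,"z":0,"wx":0,"wy":0,"wz":0.28},{"x":0,"y":0,"z":0,"wx":0,"wy":0,"wz":0.28},{"x":0,"y":0,"z":0,"wx":0,"wy":0,"wz":0.28},{"x":0,"y":0,"z":0,"wx":0,"wy":0,"wz":0.28},{"x":0,"y":0,"z":0,"wx":0,"wy":0,"wz":0.28},{"x":0,"y":0,"z":0,"wx":0,"wy":0,"wz":0}]' 165
python3 - <<'E'
from h import *
go(554.8,384.4,245,1.775)
E
```

```text
clock: 48.0
ee_pos: [560.3, -193.5, 246.1]
orientation: [[-0.204, 0.979, -0.0], [0.979, 0.204, 0.0], [0.0, -0.0, -1.0]]
ft_force: [0.1, -0.3, 0.1]
finger_gap: 33.2
finger_force: 0.0
wz total 0.003; after turn xyz total [1.89   0.3727 0.0036]; now xyz total [1.8895 0.3753 0.0036] mm [ -5.5 577.9  -1.1]
```

```bash
python3 -m creep '[{"x":0.135,"y":0.0268,"z":0,"wx":0,"wy":0,"wz":0},{"x":0.135,"y":0.0268,"z":0,"wx":0,"wy":0,"wz":0},{"x":0.135,"y":0.0268,"z":0,"wx":0,"wy":0,"wz":0},{"x":0.135,"y":0.0268,"z":0,"wx":0,"wy":0,"wz":0},{"x":0.135,"y":0.0268,"z":0,"wx":0,"wy":0,"wz":0},{"x":0.135,"y":0.0268,"z":0,"wx":0,"wy":0,"wz":0},{"x":0.135,"y":0.0268,"z":0,"wx":0,"wy":0,"wz":0},{"x":0.135,"y":0.0268,"z":0,"wx":0,"wy":0,"wz":0},{"x":0.135,"y":0.0268,"z":0,"wx":0,"wy":0,"wz":0},{"x":0.135,"y":0.0268,"z":0,"wx":0,"wy":0,"wz":0},{"x":0.135,"y":0.0268,"z":0,"wx":0,"wy":0,"wz":0},{"x":0.135,"y":0.0268,"z":0,"wx":0,"wy":0,"wz":0},{"x":0.135,"y":0.0268,"z":0,"wx":0,"wy":0,"wz":0},{"x":0.135,"y":0.0268,"z":0,"wx":0,"wy":0,"wz":0},{"x":0,"y":0,"z":0,"wx":0,"wy":0,"wz":0},{"x":0,"y":0,"z":0,"wx":0,"wy":0,"wz":0},{"x":0,"y":0,"z":0,"wx":0,"wy":0,"wz":0},{"x":0,"y":0,"z":0,"wx":0,"wy":0,"wz":0}]'
python3 -m creep '[{"x":0,"y":0,"z":0.08,"wx":0,"wy":0,"wz":0},{"x":0,"y":0,"z":0.06,"wx":0,"wy":0,"wz":0},{"x":0,"y":0,"z":0,"wx":0,"wy":0,"wz":0},{"x":0,"y":0,"z":0,"wx":0,"wy":0,"wz":0},{"x":0,"y":0,"z":0,"wx":0,"wy":0,"wz":0},{"x":0,"y":0,"z":0,"wx":0,"wy":0,"wz":0}]'
python3 - <<'E'
from h import *
go(554.8,384.4,191.7,1.775)
E
```

```text
clock: 49.8
ee_pos: [555.1, 383.1, 246.5]
orientation: [[-0.203, 0.979, 0.0], [0.979, 0.203, -0.001], [-0.001, 0.0, -1.0]]
ft_force: [-0.2, -0.5, 1.5]
finger_gap: 33.0
finger_force: 0.0
clock: 50.4
ee_pos: [555.6, 384.6, 205.6]
orientation: [[-0.204, 0.979, 0.002], [0.979, 0.204, 0.001], [0.001, 0.002, -1.0]]
ft_force: [-0.4, 0.6, 0.5]
finger_gap: 33.3
finger_force: 0.0
wz total 0.002; after turn xyz total [-0.0003 -0.0027  0.0465]; now xyz total [-0.0003 -0.0028  0.0464] mm [ -0.8  -0.2 -13.9]
```

```bash
python3 -m creep '[{"x":0,"y":-0.002,"z":0.03,"wx":0,"wy":0,"wz":0},{"x":0,"y":0,"z":0.014,"wx":0,"wy":0,"wz":0},{"x":0,"y":0,"z":0,"wx":0,"wy":0,"wz":0},{"x":0,"y":0,"z":0,"wx":0,"wy":0,"wz":0},{"x":0,"y":0,"z":0,"wx":0,"wy":0,"wz":0}]'
python3 -m creep '[{"x":0,"y":0,"z":0,"wx":0,"wy":0,"wz":0},{"x":0,"y":0,"z":0,"wx":0,"wy":0,"wz":0},{"x":0,"y":0,"z":0,"wx":0,"wy":0,"wz":0},{"x":0,"y":0,"z":0,"wx":0,"wy":0,"wz":0},{"x":0,"y":0,"z":0,"wx":0,"wy":0,"wz":0}]' 255
```

```text
clock: 50.9
ee_pos: [554.4, 384.5, 191.1]
orientation: [[-0.204, 0.979, 0.0], [0.979, 0.204, -0.0], [-0.0, 0.0, -1.0]]
ft_force: [-0.7, 0.3, -0.0]
finger_gap: 33.2
finger_force: 0.0
clock: 51.4
ee_pos: [554.3, 384.4, 191.2]
orientation: [[-0.204, 0.979, 0.0], [0.979, 0.204, 0.0], [0.0, 0.0, -1.0]]
ft_force: [0.5, -0.1, 0.8]
finger_gap: 10.0
finger_force: 30.0
```

```bash
python3 -m creep '[{"x":0,"y":0,"z":-0.016,"wx":0,"wy":0,"wz":0},{"x":0,"y":0,"z":-0.016,"wx":0,"wy":0,"wz":0},{"x":0,"y":0,"z":-0.015,"wx":0,"wy":0,"wz":0},{"x":0,"y":0,"z":0,"wx":0,"wy":0,"wz":0},{"x":0,"y":0,"z":0,"wx":0,"wy":0,"wz":0},{"x":0,"y":-0.03,"z":0,"wx":0,"wy":0,"wz":0},{"x":0,"y":-0.05,"z":0,"wx":0,"wy":0,"wz":0},{"x":0,"y":-0.06,"z":0,"wx":0,"wy":0,"wz":0},{"x":0,"y":-0.06,"z":0,"wx":0,"wy":0,"wz":0},{"x":0,"y":-0.06,"z":0,"wx":0,"wy":0,"wz":0},{"x":0,"y":0,"z":-0.06,"wx":0,"wy":0,"wz":0},{"x":0,"y":0,"z":-0.06,"wx":0,"wy":0,"wz":0},{"x":0,"y":0,"z":0,"wx":0,"wy":0,"wz":0}]'
python3 - <<'E'
from h import *
go(571.9,-136.8,244,2.949)
E
```

```text
clock: 52.7
ee_pos: [478.3, 369.1, 243.6]
orientation: [[-0.204, 0.979, 0.004], [0.979, 0.204, 0.002], [0.002, 0.004, -1.0]]
ft_force: [0.3, 0.3, -0.8]
finger_gap: 10.0
finger_force: 30.0
wz total -2.240; after turn xyz total [-6.2900e-01 -1.5956e+00 -1.3000e-03]; now xyz total [-1.7146 -0.0389 -0.0042] mm [ 9.360e+01 -5.059e+02  4.000e-01]
```

```bash
python3 -m creep '[{"x":-0.1429,"y":-0.0032,"z":0,"wx":0,"wy":0,"wz":0},{"x":-0.1429,"y":-0.0032,"z":0,"wx":0,"wy":0,"wz":0},{"x":-0.1429,"y":-0.0032,"z":0,"wx":0,"wy":0,"wz":0},{"x":-0.1429,"y":-0.0032,"z":0,"wx":0,"wy":0,"wz":0},{"x":-0.1429,"y":-0.0032,"z":0,"wx":0,"wy":0,"wz":0},{"x":-0.1429,"y":-0.0032,"z":0,"wx":0,"wy":0,"wz":0},{"x":-0.1429,"y":-0.0032,"z":0,"wx":0,"wy":0,"wz":0},{"x":-0.1429,"y":-0.0032,"z":0,"wx":0,"wy":0,"wz":0},{"x":-0.1429,"y":-0.0032,"z":0,"wx":0,"wy":0,"wz":0},{"x":-0.1429,"y":-0.0032,"z":0,"wx":0,"wy":0,"wz":0},{"x":-0.1429,"y":-0.0032,"z":0,"wx":0,"wy":0,"wz":0},{"x":-0.1429,"y":-0.0032,"z":0,"wx":0,"wy":0,"wz":0},{"x":0,"y":0,"z":0,"wx":0,"wy":0,"wz":-0.28},{"x":0,"y":0,"z":0,"wx":0,"wy":0,"wz":-0.28},{"x":0,"y":0,"z":0,"wx":0,"wy":0,"wz":-0.28},{"x":0,"y":0,"z":0,"wx":0,"wy":0,"wz":-0.28},{"x":0,"y":0,"z":0,"wx":0,"wy":0,"wz":-0.28},{"x":0,"y":0,"z":0,"wx":0,"wy":0,"wz":-0.28},{"x":0,"y":0,"z":0,"wx":0,"wy":0,"wz":-0.28},{"x":0,"y":0,"z":0,"wx":0,"wy":0,"wz":-0.28}]'
python3 -m creep '[{"x":0,"y":0,"z":0.1,"wx":0,"wy":0,"wz":0},{"x":0,"y":0,"z":0.1,"wx":0,"wy":0,"wz":0},{"x":0,"y":0,"z":0.1,"wx":0,"wy":0,"wz":0},{"x":0,"y":0,"z":0.06,"wx":0,"wy":0,"wz":0},{"x":0,"y":0,"z":0,"wx":0,"wy":0,"wz":0},{"x":0,"y":0,"z":0,"wx":0,"wy":0,"wz":0},{"x":0,"y":0,"z":0,"wx":0,"wy":0,"wz":0},{"x":0,"y":0,"z":0,"wx":0,"wy":0,"wz":0},{"x":0,"y":0,"z":0,"wx":0,"wy":0,"wz":0}]'
python3 - <<'E'
from h import *
go(571.9,-136.8,92,2.949)
E
```

```text
clock: 54.7
ee_pos: [570.6, -137.1, 239.8]
orientation: [[-0.983, 0.186, -0.002], [0.186, 0.983, 0.001], [0.002, 0.0, -1.0]]
ft_force: [-0.4, 0.7, -0.8]
finger_gap: 9.5
finger_force: 30.0
clock: 55.6
ee_pos: [572.1, -137.7, 134.2]
orientation: [[-0.981, 0.191, 0.002], [0.191, 0.981, -0.001], [-0.002, -0.0, -1.0]]
ft_force: [-0.9, -0.6, -1.0]
finger_gap: 9.6
finger_force: 30.0
wz total -0.000; after turn xyz total [0.0012 0.0028 0.1407]; now xyz total [0.0015 0.0028 0.1407] mm [ -0.2   0.9 -42.2]
```

```bash
python3 -m creep '[{"x":0,"y":0.002,"z":0.035,"wx":0,"wy":0,"wz":0},{"x":0,"y":0,"z":0.025,"wx":0,"wy":0,"wz":0},{"x":0,"y":0,"z":0.025,"wx":0,"wy":0,"wz":0},{"x":0,"y":0,"z":0,"wx":0,"wy":0,"wz":0},{"x":0,"y":0,"z":0,"wx":0,"wy":0,"wz":0}]'
python3 -m creep '[{"x":0,"y":0,"z":0.02,"wx":0,"wy":0,"wz":0},{"x":0,"y":0,"z":0.02,"wx":0,"wy":0,"wz":0},{"x":0,"y":0,"z":0.02,"wx":0,"wy":0,"wz":0},{"x":0,"y":0,"z":0.009,"wx":0,"wy":0,"wz":0},{"x":0,"y":0,"z":0,"wx":0,"wy":0,"wz":0},{"x":0,"y":0,"z":0,"wx":0,"wy":0,"wz":0},{"x":0,"y":0,"z":0,"wx":0,"wy":0,"wz":0}]'
```

```text
clock: 56.1
ee_pos: [571.4, -136.8, 107.1]
orientation: [[-0.981, 0.192, -0.001], [0.192, 0.981, 0.0], [0.001, 0.0, -1.0]]
ft_force: [0.8, 0.6, -0.5]
finger_gap: 9.9
finger_force: 30.0
clock: 56.8
ee_pos: [571.4, -136.9, 87.3]
orientation: [[-0.981, 0.191, -0.0], [0.191, 0.981, -0.0], [0.0, -0.0, -1.0]]
ft_force: [-0.8, 0.6, 3.9]
finger_gap: 9.7
finger_force: 30.0
```

```bash
python3 -m creep '[{"x":0,"y":0,"z":0,"wx":0,"wy":0,"wz":0},{"x":0,"y":0,"z":0,"wx":0,"wy":0,"wz":0},{"x":0,"y":0,"z":0,"wx":0,"wy":0,"wz":0},{"x":0,"y":0,"z":0,"wx":0,"wy":0,"wz":0},{"x":0,"y":0,"z":-0.05,"wx":0,"wy":0,"wz":0},{"x":0,"y":0,"z":-0.12,"wx":0,"wy":0,"wz":0},{"x":0,"y":0,"z":-0.13,"wx":0,"wy":0,"wz":0},{"x":0,"y":0,"z":-0.13,"wx":0,"wy":0,"wz":0},{"x":0,"y":0,"z":-0.08,"wx":0,"wy":0,"wz":0},{"x":0,"y":0,"z":0,"wx":0,"wy":0,"wz":0},{"x":0,"y":0,"z":0,"wx":0,"wy":0,"wz":0},{"x":0,"y":0,"z":0,"wx":0,"wy":0,"wz":0}]' 165
python3 - <<'E'
from h import *
c=arm.read_camera("top");cv2.imwrite("pics/t8.png",cv2.resize(c["image"][180:290,270:510],None,fx=3.3,fy=3.3,interpolation=cv2.INTER_CUBIC))
tray()
go(448.8,-375.6,240,2.949)
E
```

```text
clock: 58.0
ee_pos: [570.6, -136.5, 238.0]
orientation: [[-0.981, 0.191, -0.003], [0.191, 0.982, 0.001], [0.003, 0.0, -1.0]]
ft_force: [0.1, -0.4, 0.0]
finger_gap: 33.3
finger_force: 0.0
tray [468.8  30.4  30. ] (34.36003112792969, 38.19485855102539) 85.60128784179688
wz total -0.000; after turn xyz total [ 0.2463 -0.8599 -0.0066]; now xyz total [ 0.2463 -0.8599 -0.0062] mm [-121.9 -239.1    2. ]
```

View pics/t8.png

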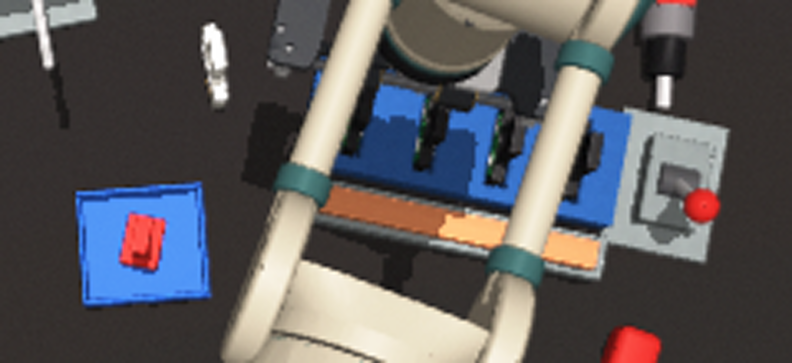

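The boards stand upright in the slots, the block is in the tray, and the lever ball is at crop (702,206). I'm moving to the lever with the fingers shut.

```bash
python3 -m creep '[{"x":0.041,"y":-0.1433,"z":0,"wx":0,"wy":0,"wz":0},{"x":0.041,"y":-0.1433,"z":0,"wx":0,"wy":0,"wz":0},{"x":0.041,"y":-0.1433,"z":0,"wx":0,"wy":0,"wz":0},{"x":0.041,"y":-0.1433,"z":0,"wx":0,"wy":0,"wz":0},{"x":0.041,"y":-0.1433,"z":0,"wx":0,"wy":0,"wz":0},{"x":0.041,"y":-0.1433,"z":0,"wx":0,"wy":0,"wz":0},{"x":0,"y":0,"z":0,"wx":0,"wy":0,"wz":0},{"x":0,"y":0,"z":0.12,"wx":0,"wy":0,"wz":0},{"x":0,"y":0,"z":0.13,"wx":0,"wy":0,"wz":0},{"x":0,"y":0,"z":0.13,"wx":0,"wy":0,"wz":0},{"x":0,"y":0,"z":0.09,"wx":0,"wy":0,"wz":0},{"x":0,"y":0,"z":0,"wx":0,"wy":0,"wz":0},{"x":0,"y":0,"z":0,"wx":0,"wy":0,"wz":0},{"x":0,"y":0,"z":0,"wx":0,"wy":0,"wz":0}]' 255
python3 - <<'E'
from h import *
go(539.1,-393.3,93,2.949)
E
```

```text
clock: 59.5
ee_pos: [450.9, -376.6, 100.6]
orientation: [[-0.982, 0.191, 0.002], [0.191, 0.982, -0.002], [-0.002, -0.002, -1.0]]
ft_force: [-0.5, -0.5, -0.0]
finger_gap: 0.7
finger_force: 0.0
wz total 0.001; after turn xyz total [-0.2991  0.0017  0.0252]; now xyz total [-0.299   0.0017  0.0259] mm [ 88.2 -16.7  -7.6]
```

```bash
python3 -m creep '[{"x":-0.03,"y":0,"z":0.012,"wx":0,"wy":0,"wz":0},{"x":-0.03,"y":0,"z":0.005,"wx":0,"wy":0,"wz":0},{"x":-0.03,"y":0,"z":0,"wx":0,"wy":0,"wz":0},{"x":-0.03,"y":0,"z":0,"wx":0,"wy":0,"wz":0},{"x":-0.03,"y":0,"z":0,"wx":0,"wy":0,"wz":0},{"x":-0.03,"y":0,"z":0,"wx":0,"wy":0,"wz":0},{"x":-0.03,"y":0,"z":0,"wx":0,"wy":0,"wz":0},{"x":-0.03,"y":0,"z":0,"wx":0,"wy":0,"wz":0},{"x":-0.02,"y":0,"z":0,"wx":0,"wy":0,"wz":0},{"x":-0.02,"y":0,"z":0,"wx":0,"wy":0,"wz":0},{"x":-0.015,"y":0,"z":0,"wx":0,"wy":0,"wz":0},{"x":0,"y":0,"z":0,"wx":0,"wy":0,"wz":0},{"x":0,"y":0,"z":0,"wx":0,"wy":0,"wz":0}]'
```

```text
clock: 60.8
ee_pos: [537.0, -393.0, 94.1]
orientation: [[-0.981, 0.191, 0.001], [0.191, 0.981, -0.0], [-0.001, -0.0, -1.0]]
ft_force: [-0.0, 0.6, 0.3]
finger_gap: 0.5
finger_force: 0.0
```

```bash
python3 -m creep '[{"x":-0.01,"y":0,"z":0,"wx":0,"wy":0,"wz":0},{"x":-0.01,"y":0,"z":0,"wx":0,"wy":0,"wz":0},{"x":0,"y":0,"z":0,"wx":0,"wy":0,"wz":0}]'
python3 - <<'E'
from h import *
c=arm.read_camera("wrist");cv2.imwrite("pics/w9.png",cv2.resize(c["image"][140:400,170:470],None,fx=2,fy=2,interpolation=cv2.INTER_CUBIC))
E
```

```text
clock: 61.1
ee_pos: [538.3, -393.1, 93.9]
orientation: [[-0.982, 0.191, -0.009], [0.191, 0.982, 0.002], [0.009, 0.0, -1.0]]
ft_force: [-8.8, 1.4, 5.3]
finger_gap: 0.4
finger_force: 4.4
```

View pics/w9.png

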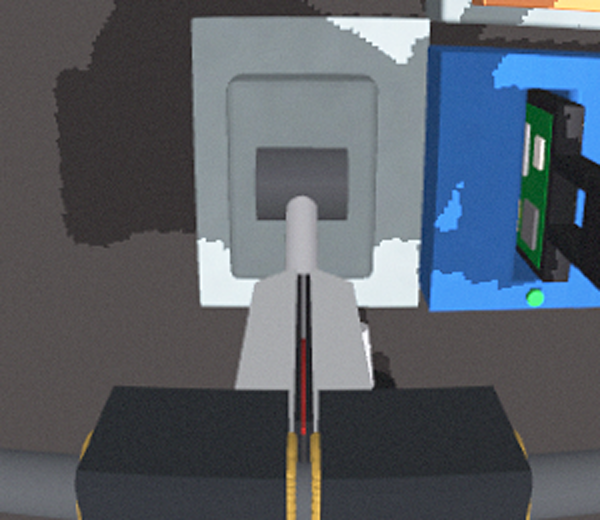

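The lever stick leans fully away from the robot, and the push stopped against 9 N, which is the end stop. I'm backing off and rising.

```bash
python3 -m creep '[{"x":0.05,"y":0,"z":0,"wx":0,"wy":0,"wz":0},{"x":0.1,"y":0,"z":0,"wx":0,"wy":0,"wz":0},{"x":0.13,"y":0,"z":0,"wx":0,"wy":0,"wz":0},{"x":0.05,"y":0,"z":-0.1,"wx":0,"wy":0,"wz":0},{"x":0.1,"y":0,"z":-0.13,"wx":0,"wy":0,"wz":0},{"x":0.1,"y":0,"z":-0.13,"wx":0,"wy":0,"wz":0},{"x":0.1,"y":0,"z":-0.13,"wx":0,"wy":0,"wz":0},{"x":0.1,"y":0,"z":0,"wx":0,"wy":0,"wz":0},{"x":0,"y":0,"z":0,"wx":0,"wy":0,"wz":0},{"x":0,"y":0,"z":0,"wx":0,"wy":0,"wz":0},{"x":0,"y":0,"z":0,"wx":0,"wy":0,"wz":0}]'
python3 - <<'E'
from h import *
c=arm.read_camera("top");cv2.imwrite("pics/t9.png",cv2.resize(c["image"][180:290,270:510],None,fx=3.3,fy=3.3,interpolation=cv2.INTER_CUBIC))
E
```

```text
clock: 62.25
ee_pos: [328.4, -352.2, 240.4]
orientation: [[-0.982, 0.191, 0.001], [0.191, 0.982, 0.0], [-0.0, 0.0, -1.0]]
ft_force: [-0.3, 0.5, -0.1]
finger_gap: 0.8
finger_force: 0.0
```

View pics/t9.png

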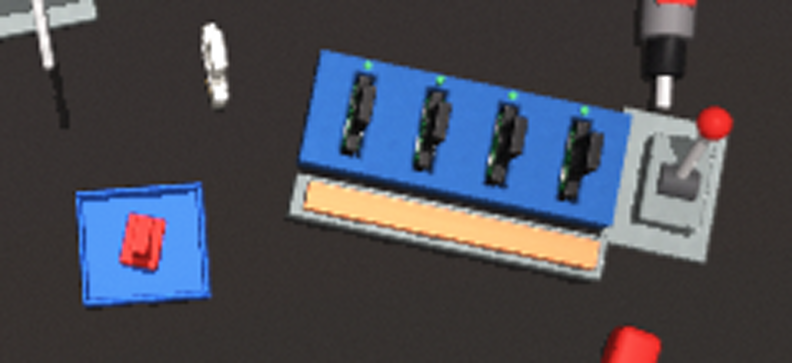

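All four boards are seated, the block is in the tray, and the ball is at crop (714,124), over to the far side. I'll check the ball position and hand in.

```bash
python3 - <<'E'
from h import *
c=arm.read_camera("top");p=onz(c,270+714.5/3.3-.5,180+124.5/3.3-.5,101,"top")-[555.2,-222.15,0]
x=.9814*p[0]-.1918*p[1];print("ball own x",x)
if x>33: print(arm.finish_job())
E
```

```text
ball own x 38.5036812183906
the job is handed in; nothing more can be done
None
```

The job is finished and handed in: the bar was swept and the block is standing in the tray, all four boards are home in the rack, and the lever is fully over. The judge's verdict was not shown.

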